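# Fill the findings case and snap its cover on

## Robot

A 6-joint arm with a two-finger parallel gripper is mounted at the origin on the work surface. World frame = base frame: x ahead of the robot, y to its left, z up, the work surface at z = 0. Lengths are in mm, angles in rad, forces in N, time in s.
With the tool pointing down it reaches from about 350 to 950 mm from the base axis. Payload 17.4 kg.
Tool frame: the origin (TCP) lies on the centre line of the jaws, within the pads' length; the fingertips stand 8 mm ahead of it and the grasp point (between the pads) lies 11 mm behind it; x points along the fingers, z is the direction in which the jaws open and shut, and the axes are right-handed (so a half turn about x gives the same grasp; the last joint's range is limited). The gripper opens to 93 mm and grips with 3 to 60 N. Pads are 15 mm wide; open, the fingers measure 128 mm over their backs; the gripper's body (75 mm by 188 mm) begins 65 mm behind the grasp point.
Start: joints at [-1.195, 0.116, 1.442, -0, 1.584, -0.038], TCP at [271.403, -618.039, 205.346] pointing down, gripper open.
Joint ranges: [-2.83, 2.83], [-0.83, 2.19], [0.07, 2.5], [-1.14, 4.28], [0.01, 3], [-2.97, 2.97]. Speed limits (rad/s): [1.89, 1.89, 2.22, 3.14, 3.14, 3.14].

## Interface

Orientations are given as a rotation vector (axis times angle).
In Python, from station import bot gives the robot as it stands.
- The arm moves only by the shell command python3 -m crank 'ROWS'. ROWS is JSON, a list of rows, each a list of 7 numbers: the opening, from -1 (shut) to 1 (fully open), then the shift along the tool's x, y, z in m, then the turn, a rotation vector about the tool's x, y, z in rad. A call has 1 to 5 rows; each row is the pose to reach, as a shift and turn from the pose commanded when the call began, along the tool's axes at that moment; what a row does not reach only later rows make up. A row lasts 1/8 s, in which the tool goes at most 62.5 mm and 10.7 degrees, less where a joint would pass 70% of its speed; a pose out of reach is approached as far as the arm can. A call with a gripper value outside its range is refused whole. The fingers move at their own pace and stop on an object; the grip force is fixed at half the most. Time passes only in rows, so rows that repeat a pose let the fingers close. It gives the time, the measured TCP pose, the force and the opening at its end, in the units of the state.
- bot.get_obs(): the state, without advancing time (a new reading comes with each control period).
- bot.camera(name): name is "side" or "top" or "wrist"; returns the picture (384x512x3 uint8, red, green, blue); there is no depth.
- bot.camera_params(name): a dict with "fx", "fy", "cx", "cy" (pixels), "rvec" (rotation vector, rad) and "tvec" (3), from world to camera coordinates, as OpenCV has them; the wrist camera has in their place "tool_from_camera" (4x4, takes a point from camera to tool coordinates, whose origin is the TCP and whose axes are the tool frame's). Camera axes: x right, y down, z forward; pixel columns grow to the right and rows downward; lengths in mm; the calibration is good to about 2 mm. A picture is of the moment at which its call begins: read the wrist's pose just before it. camera_params takes no time and is no camera call.
- bot.finish_job(): hands the job in, once; it reports no verdict.
The state is a dict: "time": time; "joint_positions": joint angles; "qd": joint speeds; "effort": joint torques, N m; "tool_pos": TCP position; "ee_rot": TCP orientation; "contact_force": force on the tool from outside, world axes, zero at the start; "wrist_torque": the same for the moment, N m; "width": opening from 0.0 (shut) to 1.0 (fully open).
Only numpy, scipy, OpenCV 4.12 (cv2) and the standard library are available. Lean on these libraries where they do the work, as an engineer would, in place of code of your own. Each camera call takes 0.05 s, during which the arm holds its last target.

## Task

Stand the two loose findings jars (red and yellow caps) upright in the two empty cells of the white case, one in each (it does not matter which goes where), leaving the two black-capped jars where they are. Then lift the clear cover by its handle onto the case and press it down until both end clips snap over it and it sits fully home on the ledge, and keep pressing: finish while the hand is still holding the cover firmly down, so that its seal beds in. Leave the other things on the bench alone.

Things in the scene. Friction and masses are not known exactly. Their poses are not given: they have to be found in the camera images.
- case: white findings tray, fixed to the bench: base 68 (x) x 226 (y) x 8 mm, four cells in a row along y, a blue spring clip at each end. Origin: centre of its underside, z up. The cell floors and the ledge that the cover seats on are 8 mm above the bench. Walls and 2.5 mm dividers end at 26 mm; the outer walls lean inwards, giving the cover 4.8 mm play per side at their tops, 1.2 mm when seated
- cell_1 (a point): centre of the floor of cell 1 of the case, empty at the start. Cells lie in a row along the case's y axis, 46 mm apart, cell 1 at its +y end; 43.5 mm long (y), 49 mm wide (x) at the floor, 42 mm wide at the wall tops 18 mm above it
- cell_2 (a point): centre of the floor of cell 2 of the case, already holding a black-capped jar. Cells lie in a row along the case's y axis, 46 mm apart, cell 1 at its +y end; 43.5 mm long (y), 49 mm wide (x) at the floor, 42 mm wide at the wall tops 18 mm above it
- cell_3 (a point): centre of the floor of cell 3 of the case, empty at the start. Cells lie in a row along the case's y axis, 46 mm apart, cell 1 at its +y end; 43.5 mm long (y), 49 mm wide (x) at the floor, 42 mm wide at the wall tops 18 mm above it
- cell_4 (a point): centre of the floor of cell 4 of the case, already holding a black-capped jar. Cells lie in a row along the case's y axis, 46 mm apart, cell 1 at its +y end; 43.5 mm long (y), 49 mm wide (x) at the floor, 42 mm wide at the wall tops 18 mm above it
- clip_left (a joint): angle (rad) of the blue spring clip at the case's +y end: 0 upright at rest, grows as it is spread outwards. 24 mm wide, top 43 mm above the bench. The cover's bead meets its sloping lead-in 10 to 13 mm above the seat and spreads it to about 0.15 rad; 3 to 6 mm above the seat the bead passes the nose, the push (12 to 20 N for both clips) drops suddenly and the clip springs back to 0, drawing the cover down
- clip_right (a joint): the same for the clip at the case's -y end
- cover: clear plastic cover, a box open below, 61 (x) x 197 (y) x 58 mm high, walls 2.5 mm, blue lower edge, blue catch bead on each end wall (206 mm over both, 10 mm up), blue bow handle on top; 0.11 to 0.22 kg, loose, stands on the bench. Origin: centre of its lower edge, z up. Fits either way round. Seated: origin 8 mm above the case's origin, y axes in line, resting on the solid ledge
- cover_handle (a point): middle of the handle's grip bar: 14 x 14 mm in section, 104 mm long along the cover's y, its centre 88 mm above the cover's lower edge and 30 mm above its top; the gap below it is 23 mm high, between posts 80 mm apart. Grip it across the cover's x axis
- cover_end_left (a point): middle of the cover's lower edge at its +y end (97.5 mm from its origin)
- cover_end_right (a point): middle of the cover's lower edge at its -y end
- jar_a: loose findings jar with a red cap: upright cylinder 34 mm across and 52 mm high, the cap its top 15 mm; 0.05 to 0.1 kg. Origin: centre of its underside, z up. Stands on the bench near the robot
- jar_b: loose findings jar with a yellow cap, same size, standing on the bench near the robot
- jar_c: black-capped jar of the same size, already standing in cell 2
- jar_d: black-capped jar of the same size, already standing in cell 4
- tin: bystander, to be left alone: small round aluminium tin with a clear lid, 44 mm across, 16 mm high, lying between case and cover
- bangle: bystander, to be left alone: brass bangle lying flat, 62 mm outside, 8 mm high, between the two loose jars
- bench_block: bystander, to be left alone: square polished steel bench block, 64 x 64 x 19 mm, beyond the case
- hammer: bystander, to be left alone: small chasing hammer, about 210 mm long, wooden handle, lying across the bench beyond the cover
- pliers: bystander, to be left alone: pair of pliers with black handles, about 145 mm long, lying on the robot's right
- ring_clamp: bystander, to be left alone: wooden ring clamp with a brass band, 120 x 24 x 22 mm, lying on the robot's right
- calliper: bystander, to be left alone: steel calliper with a black display slide, 190 mm long, lying flat on the robot's left
Mind the look-alikes: they are no part of the job. Leave any purple or turquoise look-alike of the jar_a alone.

How it is judged:
By the outcome, as a careful person would: the job done as asked, in the order asked, and still so for the second after the job is handed in, while the arm keeps its last pose, push and grip.
It also fails if it takes over 66 s, if anything falls off the work surface, if the arm or the gripper's body presses on something with over 40 N, if the wrist force passes 120 N, or if a joint passes its speed limit or range.

## Working session

There is one attempt and no reset: what is moved stays moved. The work goes in short steps, Python scripts to look and compute and a shell command to move; the robot and the scene stay as the last step left them, time stands still between calls to the robot, and variables do not carry over. Pictures are saved under pics/ and viewed, and the job is handed in when it is done.

```bash
ls; mkdir -p pics
python3 - <<'E'
from station import bot
import cv2
print(bot.get_obs())
for n in ["side","top","wrist"]:
    im=bot.camera(n); cv2.imwrite(f"pics/{n}0.png",im[:,:,::-1]); print(n,bot.camera_params(n))
E
```

```text
pics
{'time': 0.0, 'joint_positions': array([-1.19478952e+00,  1.16458074e-01,  1.44229042e+00, -1.23779274e-05,
        1.58400843e+00, -3.78022598e-02]), 'qd': array([ 3.01099997e-04, -1.86616656e-04,  1.06167138e-03,  6.34330812e-04,
        2.31766685e-05, -4.58595180e-04]), 'effort': array([-1.91692925e-03, -7.21268749e+01, -6.22621679e+01,  7.80174416e-02,
        2.36501807e-02, -3.14719284e-05]), 'tool_pos': array([ 271.31779825, -617.81409109,  204.60839659]), 'ee_rot': array([ 0.89988404,  1.37799167, -0.89879373]), 'contact_force': array([-0.45913607,  0.79622025,  0.52226428]), 'wrist_torque': array([ 0.01931289, -0.00518123,  0.02116455]), 'width': 1.0010268433383707}
side {'fx': 405.83484278534644, 'fy': 405.83484278534644, 'cx': 254.21418095396507, 'cy': 189.04819097966154, 'rvec': array([ 0.57837617, -2.58119983,  1.31436449]), 'tvec': array([ 534.75660996,  216.97262997, 1074.10568962])}
top {'fx': 445.6556573242054, 'fy': 445.6556573242054, 'cx': 249.57372948197556, 'cy': 184.87723152155905, 'rvec': array([ 2.17658085, -2.15106079,  0.08396514]), 'tvec': array([  43.24527847,  570.97950484, 1526.81874463])}
wrist {'fx': 326.3554027948441, 'fy': 326.3554027948441, 'cx': 258.45340244460544, 'cy': 183.28502876589718, 'tool_from_camera': array([[-8.24947740e-04, -2.44223063e-01,  9.69718730e-01,
        -1.79682608e+02],
       [-1.83666298e-04, -9.69719006e-01, -2.44223289e-01,
         6.79536177e+01],
       [ 9.99999643e-01, -3.79576100e-04,  7.55111957e-04,
         1.07557557e-01],
       [ 0.00000000e+00,  0.00000000e+00,  0.00000000e+00,
         1.00000000e+00]])}
```

View pics/top0.png

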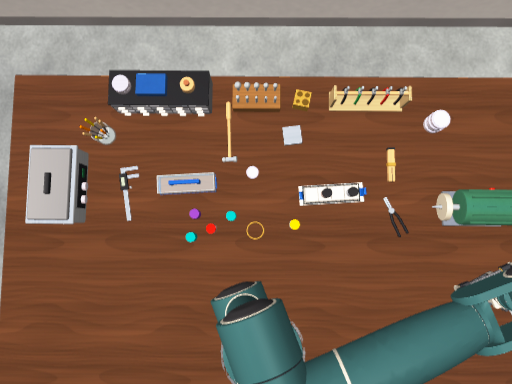

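View pics/side0.png

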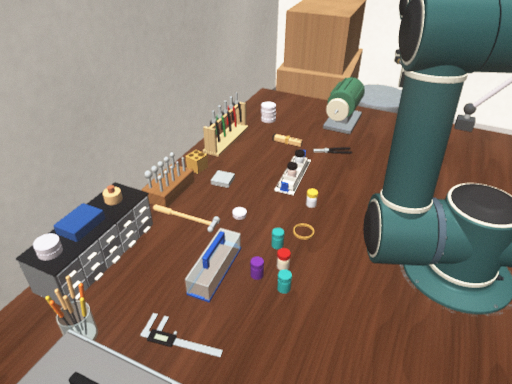

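View pics/wrist0.png

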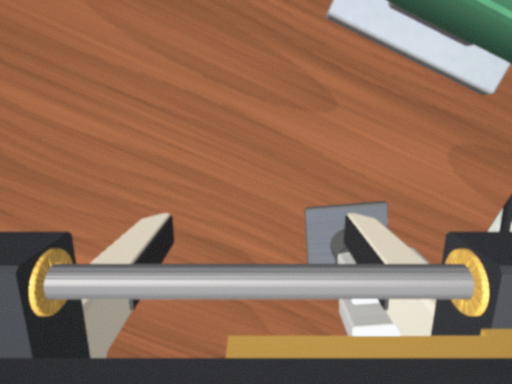

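The top view shows the red cap near (211,228) and the yellow one at (294,224). The look-alikes are purple (194,213) and turquoise (231,215) and (190,237). The case is at (332,193) and the cover at (186,183). Next I'll measure them with masks and rays.

```bash
cat > h.py <<'E'
import numpy as np, cv2
from scipy.spatial.transform import Rotation as R
from station import bot
P={n:bot.camera_params(n) for n in ("side","top","wrist")}
def cam(n,obs=None):
    p=P[n]
    if n=="wrist":
        T=np.eye(4);T[:3,:3]=R.from_rotvec(obs["ee_rot"]).as_matrix();T[:3,3]=obs["tool_pos"]
        T=T@np.array(p["tool_from_camera"]); return T[:3,:3],T[:3,3]
    Rm=cv2.Rodrigues(np.array(p["rvec"]))[0]; return Rm.T,-Rm.T@np.array(p["tvec"])
def ray(n,uv,obs=None):
    p=P[n];A,o=cam(n,obs);d=A@np.array([(uv[0]-p["cx"])/p["fx"],(uv[1]-p["cy"])/p["fy"],1]);return o,d
def plane(n,uv,z,obs=None):
    o,d=ray(n,uv,obs);return o+d*(z-o[2])/d[2]
def tri(*rays):
    A=0;b=0
    for o,d in rays:
        d=d/np.linalg.norm(d);M=np.eye(3)-np.outer(d,d);A=A+M;b=b+M@o
    return np.linalg.solve(A,b)
def proj(n,X,obs=None):
    p=P[n];A,o=cam(n,obs);c=A.T@(np.array(X)-o);return np.array([p["fx"]*c[0]/c[2]+p["cx"],p["fy"]*c[1]/c[2]+p["cy"]])
def blobs(mask,amin=8):
    n,l,s,c=cv2.connectedComponentsWithStats(mask.astype(np.uint8),connectivity=8)
    return [(s[i,4],c[i].round(2),s[i,:4]) for i in range(1,n) if s[i,4]>=amin]
def hsv(im): return cv2.cvtColor(im,cv2.COLOR_RGB2HSV)
def crop(im,x0,y0,x1,y1,k,f):
    cv2.imwrite("pics/"+f,cv2.resize(im[y0:y1,x0:x1,::-1],None,fx=k,fy=k,interpolation=cv2.INTER_CUBIC))
def go(target,rot):  # shift(m) and turn in tool axes from measured pose
    o=bot.get_obs();M=R.from_rotvec(o["ee_rot"])
    print("shift",(M.inv().apply(np.array(target)-o["tool_pos"])/1000).round(4),"turn",(M.inv()*rot).as_rotvec().round(4))
def down(yaw): # tool x down, tool z horizontal at angle yaw
    z=np.array([np.cos(yaw),np.sin(yaw),0]);x=np.array([0,0,-1.]);return R.from_matrix(np.c_[x,np.cross(z,x),z])
E
python3 - <<'E'
from h import *
M=R.from_rotvec(bot.get_obs()["ee_rot"]).as_matrix();print(M.round(3))
for n in("top","side"):
    im=bot.camera(n);H=hsv(im);h,s,v=H[...,0].astype(int),H[...,1],H[...,2]
    print(n)
    for c,m in dict(red=((h<4)|(h>176))&(s>200)&(v>150),yel=(abs(h-28)<5)&(s>200)&(v>150),turq=(abs(h-90)<5)&(s>150)&(v>120),pur=(abs(h-137)<10)&(s>120)&(v>60),blue=(abs(h-109)<8)&(s>150)&(v>80)).items():
        for b in blobs(m):print(c,b[0],b[1],b[2],plane(n,b[1],52).round(1))
    if n=="top":
        crop(im,140,160,260,250,6,"t1.png"); crop(im,270,170,390,240,6,"t2.png")
    else: crop(im,170,140,330,310,4,"s1.png")
E
```

```text
[[-0.     0.916  0.402]
 [ 0.001  0.402 -0.916]
 [-1.     0.    -0.001]]
top
red 9 [385.11  97.33] [382  95   7   7] [ 879.4 -418.4   52. ]
red 77 [210.36 228.23] [206 224  10  10] [418.3 181.3  52. ]
yel 79 [294.46 223.95] [290 219  10  11] [ 436.4 -104.7   52. ]
turq 79 [230.59 215.46] [226 211  10  10] [462.5 113.   52. ]
turq 79 [190.23 236.57] [186 232  10  10] [389.2 249.3  52. ]
pur 83 [194.58 213.43] [190 209  11  10] [468.  236.4  52. ]
blue 664 [150.76  83.6 ] [135  73  32  22] [922.8 402.3  52. ]
blue 106 [183.46 181.5 ] [169 179  31   6] [577.3 277.4  52. ]
blue 46 [362.22 191.35] [359 188   7   8] [ 550.1 -335.3   52. ]
blue 22 [300.91 194.86] [299 192   4   7] [ 535.7 -126.5   52. ]
side
turq 163 [276.49 237.08] [272 228  12  20] [460.3 137.   52. ]
turq 231 [283.36 280.27] [278 270  13  23] [387.5 270.   52. ]
pur 245 [256.5  267.27] [251 257  13  22] [463.3 259.7  52. ]
blue 47 [284.11 186.3 ] [281 182   7   9] [528.3 -91.1  52. ]
blue 697 [ 77.49 218.66] [ 54 204  48  32] [999.  310.3  52. ]
blue 199 [212.03 248.65] [203 232  21  36] [595.3 250.4  52. ]
blue 39 [197.41 296.62] [188 294  21   8] [548.1 400.5  52. ]
```

View pics/t1.png

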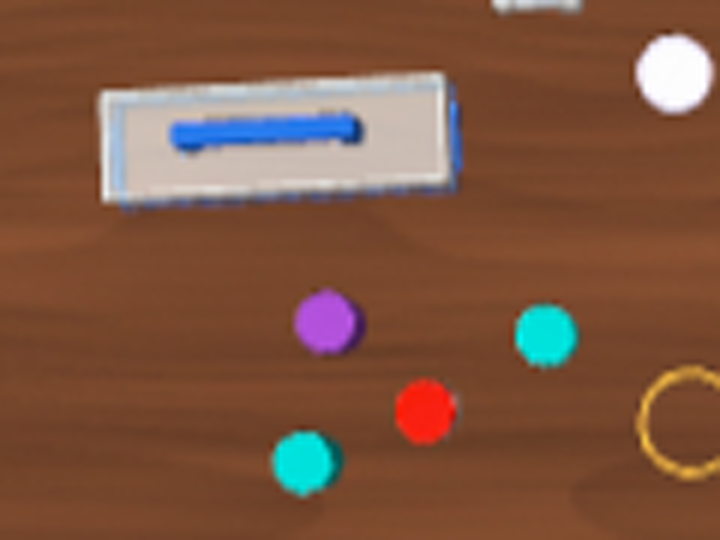

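View pics/t2.png

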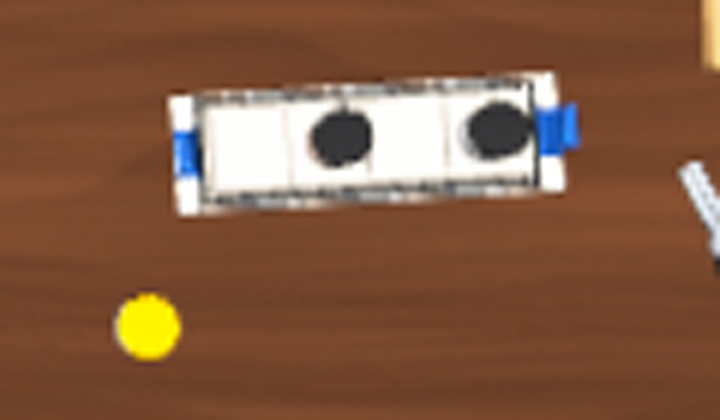

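View pics/s1.png

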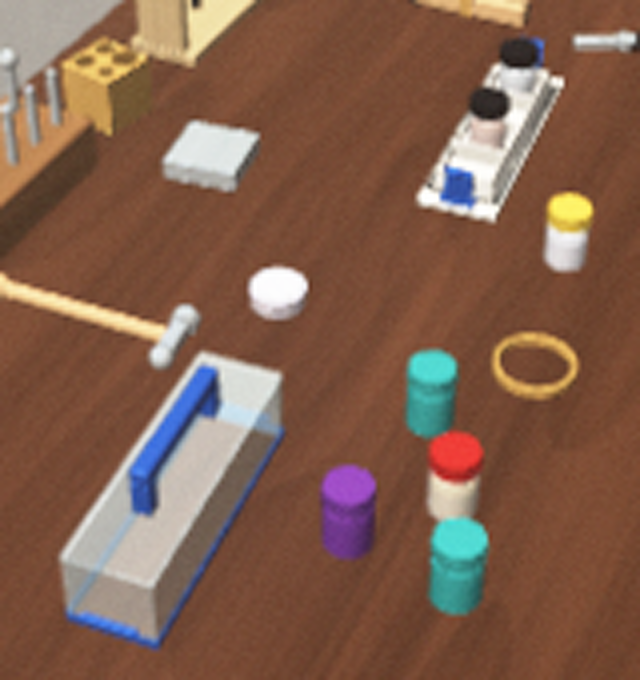

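The red cap, enlarged at t1 (425,411), sits between purple (327,321) and turquoise (545,335) and (305,462). The red-capped one is jar_a and the yellow one, at top (294,224), is jar_b. Cells 1 and 3 are empty. Next I'll fly over the yellow jar.

Run:
```python
from h import *
go([436,-105,200],down(np.radians(3.9)))
```

```text
shift [ 0.0052  0.357  -0.4035] turn [-1.2251e+00 -5.0000e-04 -3.0000e-04]
```

```bash
python3 -m crank '[[1,0,0.036,-0.045,-0.13,0,0],[1,0,0.08,-0.09,-0.3,0,0],[1,0,0.12,-0.135,-0.45,0,0],[1,0,0.16,-0.18,-0.6,0,0],[1,0,0.2,-0.225,-0.75,0,0]]'
python3 - <<'E'
from h import *
go([436,-105,200],down(np.radians(3.9)))
E
```

```text
time: 0.88
tool_pos: [364.2, -329.8, 205.4]
ee_rot: [0.316, 1.547, -0.316]
contact_force: [0.8, -0.7, 0.7]
width: 1.0
shift [ 0.0054  0.2349 -0.022 ] turn [-4.705e-01  4.000e-04  1.000e-04]
```

```bash
python3 -m crank '[[1,0,0.06,-0.005,-0.16,0,0],[1,0,0.12,-0.01,-0.32,0,0],[1,0.005,0.18,-0.016,-0.47,0,0],[1,0.005,0.235,-0.022,-0.47,0,0],[1,0.005,0.235,-0.022,-0.47,0,0]]'
python3 - <<'E'
from h import *
go([436,-105,200],down(np.radians(3.9)))
im=bot.camera("wrist");cv2.imwrite("pics/w1.png",im[:,:,::-1])
E
```

```text
time: 1.5
tool_pos: [437.5, -104.1, 200.4]
ee_rot: [-0.053, 1.57, 0.054]
contact_force: [0.5, 0.1, 0.2]
width: 0.999
shift [ 0.0004 -0.0008 -0.0015] turn [-0.0002  0.0004 -0.0004]
```

View pics/w1.png

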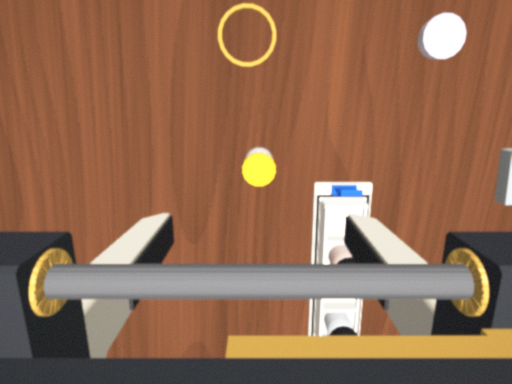

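The yellow cap is at (259,168), with the case's +y end and its clip at (346,190).

Run:
```python
from h import *
o=bot.get_obs();im=bot.camera("wrist");H=hsv(im);h,s,v=H[...,0].astype(int),H[...,1],H[...,2]
for b in blobs((abs(h-28)<5)&(s>200)&(v>150),100):print(b[0],b[1],b[2],plane("wrist",b[1],52,o).round(1))
crop(im,300,170,390,250,7,"w1c.png")
y=plane("wrist",[259,168.5],52,o)
go([y[0],y[1],30],down(np.radians(3.9)))
```

```text
shift [0.1704 0.0012 0.0016] turn [-0.0036  0.      0.0002]
```

View pics/w1c.png

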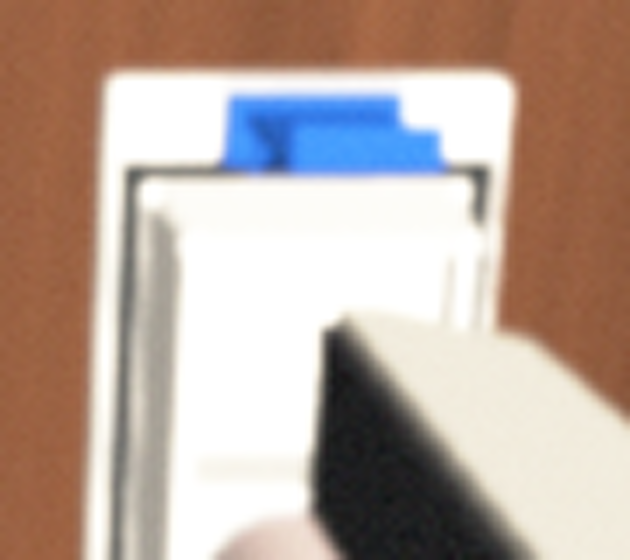

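```bash
python3 - <<'E'
from h import *
o=bot.get_obs()
a=plane("wrist",[314.8,180.0],8,o);b=plane("wrist",[373.8,180.2],8,o);d=b-a
print(a,b,np.linalg.norm(d),np.degrees(np.arctan2(d[1],d[0])))
# left edge: from (105,72) to (88,540) in crop
c=plane("wrist",[300+88/7,170+540/7],8,o);e=a-c;print(np.degrees(np.arctan2(-e[0],e[1])))
yaw=np.radians(3.9);m=(a+b)/2;yh=np.array([-np.sin(yaw),np.cos(yaw),0])
print("centre",m-113*yh,"cell1",m-(113-69)*yh)
E
python3 -m crank '[[1,0.06,0.001,0.001,0,0,0],[1,0.12,0.001,0.001,0,0,0],[1,0.17,0.001,0.001,0,0,0],[0.3,0.17,0.001,0.001,0,0,0],[-1,0.17,0.001,0.001,0,0,0]]'; python3 -m crank '[[-1,0,0,0,0,0,0],[-1,0,0,0,0,0,0],[-1,0,0,0,0,0,0],[-1,0,0,0,0,0,0]]'
```

```text
[ 505.18480296 -125.24247379    8.        ] [ 574.34261553 -121.05343379    8.        ] 69.28456607602584 3.466295574898181
4.268835192987256
centre [ 547.44943709 -235.8862773     8.        ] cell1 [ 542.75638203 -167.04606206    8.        ]
time: 2.22
tool_pos: [438.6, -107.1, 32.5]
ee_rot: [-0.049, 1.569, 0.048]
contact_force: [-0.3, -0.2, 0.8]
width: 0.833
time: 2.72
tool_pos: [437.9, -106.0, 30.6]
ee_rot: [-0.05, 1.57, 0.049]
contact_force: [0.2, 0.6, 0.5]
width: 0.401
```

```bash
python3 -m crank '[[-1,0,0,0,0,0,0],[-1,0,0,0,0,0,0],[-1,-0.06,0,0,0,0,0],[-1,-0.12,0,0,0,0,0],[-1,-0.12,0,0,0,0,0]]'
python3 - <<'E'
from h import *
o=bot.get_obs();print(o["width"]*93)
im=bot.camera("wrist");cv2.imwrite("pics/w2.png",im[:,:,::-1])
go([542.8,-215,150],down(np.radians(3.9)))
E
```

```text
time: 3.35
tool_pos: [439.4, -106.5, 154.8]
ee_rot: [-0.051, 1.564, 0.048]
contact_force: [-0.4, 0.2, -2.6]
width: 0.354
32.929419539515656
shift [ 0.0022 -0.1151  0.0972] turn [-0.005   0.0028  0.0011]
```

View pics/w2.png

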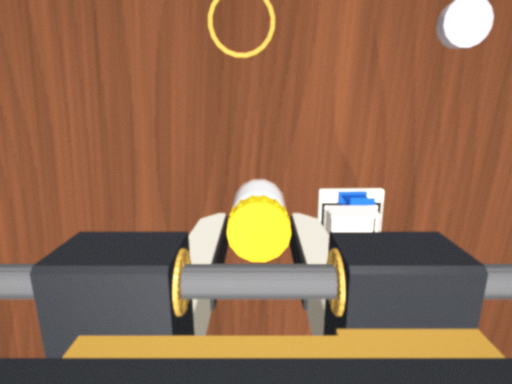

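The jar is held, with its yellow cap at (259,228). Now I'll take a view over the whole case.

```bash
python3 -m crank '[[-1,-0.04,-0.05,0.03,0,0,0],[-1,-0.07,-0.1,0.06,0,0,0],[-1,-0.105,-0.15,0.09,0,0,0],[-1,-0.105,-0.2,0.11,0,0,0],[-1,-0.105,-0.21,0.11,0,0,0]]';python3 -m crank '[[-1,0,0,0,0,0,0],[-1,0,0,0,0,0,0]]'
python3 - <<'E'
from h import *
o=bot.get_obs();print(o["tool_pos"],o["ee_rot"])
im=bot.camera("wrist");cv2.imwrite("pics/w3.png",im[:,:,::-1])
crop(im,170,20,330,240,3,"w3c.png")
E
```

```text
time: 4.03
tool_pos: [561.4, -311.1, 252.3]
ee_rot: [-0.047, 1.574, 0.05]
contact_force: [-0.2, 0.3, -2.2]
width: 0.355
time: 4.28
tool_pos: [560.3, -307.5, 254.7]
ee_rot: [-0.049, 1.571, 0.051]
contact_force: [0.4, 0.0, -0.8]
width: 0.355
[ 560.3058237  -307.50321864  254.68093981] [-0.0493738   1.57096379  0.05050844]
```

View pics/w3.png

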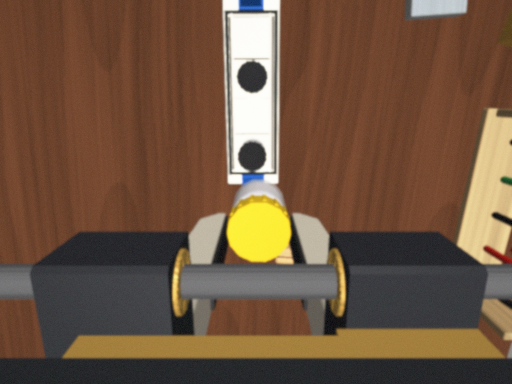

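The whole case is in view from the clip at (250,5) to the base end at row 183, with black caps at (252,77) and (252,156). Now I'll fit the base edges.

```bash
cat > caseM.py <<'E'
from h import *
o=bot.get_obs();im=bot.camera("wrist");H=hsv(im);s=H[...,1].astype(float);v=H[...,2].astype(float)
def cross(sig,i0,th):  # first subpixel crossing index
    pass
L=[];Rr=[]
g=im[...,2].astype(float) # blue channel: wood low, white high
for r in range(20,176,3):
    row=g[r]; w=np.where(row[210:295]>120)[0]+210
    a,b=w[0],w[-1]
    xa=a-(row[a]-120)/(row[a]-row[a-1]); xb=b+(row[b]-120)/(row[b]-row[b+1])
    L.append(plane("wrist",[xa,r],8,o)[:2]);Rr.append(plane("wrist",[xb,r],8,o)[:2])
L=np.array(L);Rr=np.array(Rr)
def fit(Q):
    k=np.ones(len(Q),bool)
    for _ in range(4):
        p=np.polyfit(Q[k,1],Q[k,0],1);e=abs(Q[:,0]-np.polyval(p,Q[:,1]));k=e<max(0.5,2*np.median(e))
    return p,k.sum(),len(Q)
pl=fit(L);pr=fit(Rr);print(pl,pr,"yaws",np.degrees(np.arctan([-pl[0][0],-pr[0][0]])))
print("width",(np.polyval(pr[0],-236)-np.polyval(pl[0],-236)))
ye=[]
for c in list(range(232,241))+list(range(266,276)):
    col=g[165:200,c]; w=np.where(col>120)[0];b=w[-1]; y=165+b+(col[b]-120)/(col[b]-col[b+1]); ye.append(plane("wrist",[c,y],8,o))
ye=np.array(ye);yaw=np.arctan(-(pl[0][0]+pr[0][0])/2);yh=np.array([-np.sin(yaw),np.cos(yaw)])
yc=np.median(ye[:,1]);xc=(np.polyval(pl[0],yc)+np.polyval(pr[0],yc))/2
C=np.array([xc,yc])+113*yh
print("centre",C,"yaw",np.degrees(yaw))
for k,q in zip((1,2,3,4),(69,23,-23,-69)):print(k,(C+q*yh).round(1))
m=(H[...,2]<80)&(s<120);m[:, :225]=0;m[:,280:]=0;m[190:]=0
for b in blobs(m,250):print("cap",b,plane("wrist",b[1],60,o).round(1))
E
python3 caseM.py
```

```text
(array([-6.93618295e-02,  4.97064585e+02]), np.int64(52), 52) (array([-7.03083187e-02,  5.66048637e+02]), np.int64(52), 52) yaws [3.96778515 4.02175179]
width 69.20742332814882Traceback (most recent call last):
  File "caseM.py", line 22, in <module>
    col=g[165:200,c]; w=np.where(col>120)[0];b=w[-1]; y=165+b+(col[b]-120)/(col[b]-col[b+1]); ye.append(plane("wrist",[c,y],8,o))
                                                                                   ~~~^^^^^
IndexError: index 35 is out of bounds for axis 0 with size 35
```

```bash
sed -i 's/range(266,276)/range(268,275)/; s/col=g\[165:200,c\]; w=np.where(col>120)\[0\];b=w\[-1\]/col=g[165:200,c]; b=np.where(col[8:]<120)[0][0]+7/' caseM.py; python3 caseM.py
```

```text
(array([-6.93340626e-02,  4.97076940e+02]), np.int64(52), 52) (array([-7.01535881e-02,  5.66144200e+02]), np.int64(52), 52) yaws [3.96620183 4.01292989]
width 69.2606680664436
centre [ 548.21267814 -238.04412573] yaw 3.98956652363344
1 [ 543.4 -169.2]
2 [ 546.6 -215.1]
3 [ 549.8 -261. ]
4 [ 553.  -306.9]
cap (np.int32(629), array([251.37,  76.31]), array([238,  62,  28,  30], dtype=int32)) [ 547.7 -214.7   60. ]
cap (np.int32(562), array([251.33, 155.81]), array([239, 142,  26,  31], dtype=int32)) [ 552.8 -302.5   60. ]
```

Run:
```python
from h import *
o=bot.get_obs();im=bot.camera("wrist");H=hsv(im);h,s,v=H[...,0].astype(int),H[...,1],H[...,2]
m=(abs(h-28)<6)&(s>180)&(v>150);m[263:]=0
for b in blobs(m,300):print(b)
# cap circle: 
p=plane("wrist",[259,228],o["tool_pos"][2]+22,o);print(R.from_rotvec(o["ee_rot"]).inv().apply(p-o["tool_pos"]))
go([549.5,-260,75],down(np.radians(4)))
```

```text
(np.int32(3292), array([258.39, 228.83]), array([227, 196,  64,  66], dtype=int32))
[-22.0004965    3.84877075   0.83091985]
shift [ 0.1808  0.0484 -0.0082] turn [-0.0059  0.0006  0.0003]
```

```bash
python3 -m crank '[[-1,0,0.045,-0.008,-0.006,0,0],[-1,0.05,0.047,-0.008,-0.006,0,0],[-1,0.1,0.047,-0.008,-0.006,0,0],[-1,0.16,0.047,-0.008,-0.006,0,0],[-1,0.16,0.047,-0.008,-0.006,0,0]]';python3 -m crank '[[-1,0,0,0,0,0,0]]'
python3 - <<'E'
from h import *
o=bot.get_obs();print(o["tool_pos"],o["ee_rot"])
im=bot.camera("wrist");cv2.imwrite("pics/w4.png",im[:,:,::-1])
im=bot.camera("side");crop(im,240,120,340,220,6,"s4.png")
go([549.5,-261.5,39],down(np.radians(4)))
E
```

```text
time: 5.1
tool_pos: [547.8, -260.8, 91.6]
ee_rot: [-0.052, 1.576, 0.057]
contact_force: [0.0, -0.5, 0.3]
width: 0.356
time: 5.22
tool_pos: [550.7, -262.5, 98.2]
ee_rot: [-0.055, 1.568, 0.053]
contact_force: [0.1, -0.4, -0.1]
width: 0.354
[ 550.7291246  -262.51789427   98.17303353] [-0.05538491  1.56791733  0.05340242]
shift [ 0.0596  0.0016 -0.0017] turn [-0.0007  0.0034  0.0021]
```

View pics/w4.png

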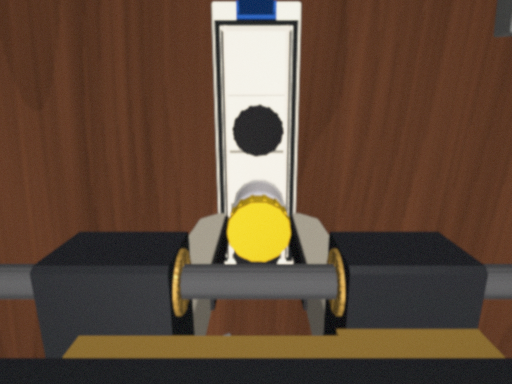

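View pics/s4.png

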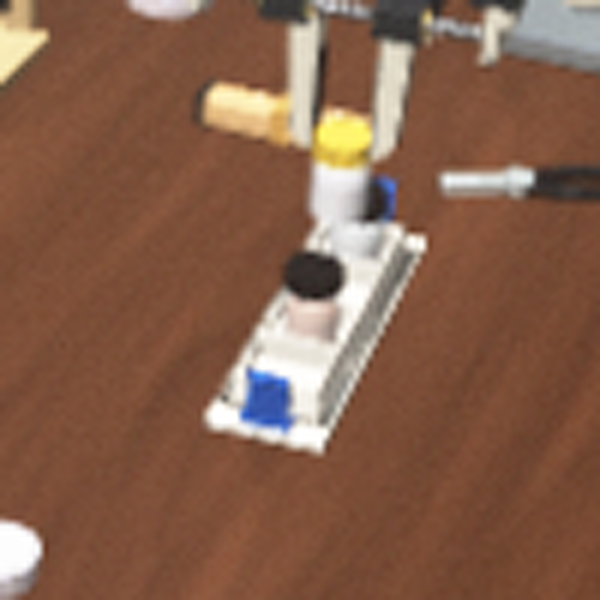

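The jar hangs above cell 3, centred across it. The dividers show at rows 95 and 151 and the +y base corners at (213,3) and (301,3). I'll use the dividers to check y.

Run:
```python
from h import *
o=bot.get_obs()
A=plane("wrist",[257,95.3],26,o);B=plane("wrist",[257,151.5],26,o);print(A,B,np.linalg.norm(A-B))
a=plane("wrist",[212.5,2],8,o);b=plane("wrist",[300.8,2],8,o);print(a,b,np.linalg.norm(a-b))
yh=np.array([-np.sin(.0698),np.cos(.0698)]);print("C",((A+B)/2)[:2]-23*yh, B[:2]); print("c1",((a+b)/2)[:2]-113*yh)
p=plane("wrist",[258.5,228.8],o["tool_pos"][2]+22,o);print("jar top",p)
c=plane("wrist",[258,131],60,o);print("cap c",c)
```

```text
[ 545.98234037 -191.71742198   26.        ] [ 548.84391047 -233.85255375   26.        ] 42.23219048089271
[ 508.20842944 -126.55724858    8.        ] [ 574.11716677 -121.92674009    8.        ] 66.07119845908518
C [ 549.01722214 -235.72898214] [ 548.84391047 -233.85255375]
c1 [ 549.04379504 -236.96683582]
jar top [ 551.31788071 -259.34962521  120.65384895]
cap c [ 548.20988514 -214.91529569   60.        ]
```

```bash
python3 -m crank '[[-1,0.015,0.001,-0.001,0,0,0],[-1,0.03,0.001,-0.001,0,0,0],[-1,0.04,0.001,-0.001,0,0,0],[-1,0.05,0.001,-0.001,0,0,0],[-1,0.05,0.001,-0.001,0,0,0]]'
python3 - <<'E'
from h import *
go([550,-262,39],down(np.radians(4)))
im=bot.camera("side");crop(im,240,120,340,220,6,"s5.png")
E
```

```text
time: 5.95
tool_pos: [548.4, -261.2, 44.3]
ee_rot: [-0.054, 1.571, 0.055]
contact_force: [-0.4, 1.1, -1.1]
width: 0.36
shift [ 0.0053 -0.0009  0.0015] turn [-0.0009 -0.0012 -0.0008]
```

View pics/s5.png

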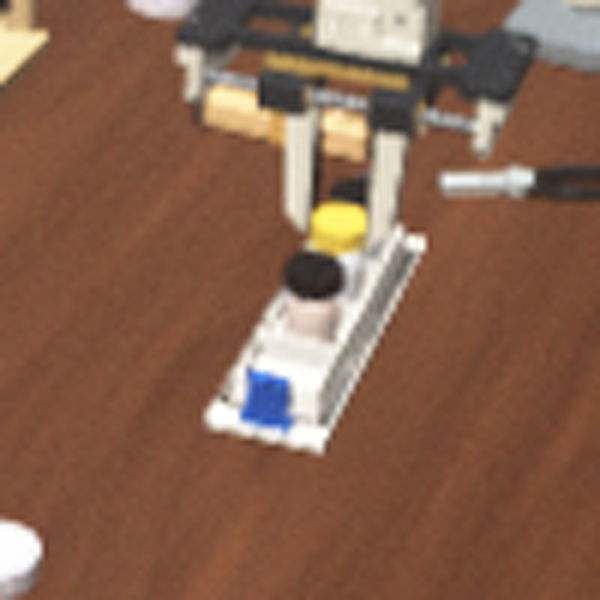

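The jar is inside cell 3 with no side force. I'll lower it the last 5 mm.

```bash
python3 -m crank '[[-1,0.003,0,0.001,0,0,0],[-1,0.006,0,0.001,0,0,0],[-1,0.006,0,0.001,0,0,0]]'
```

```text
time: 6.38
tool_pos: [549.7, -261.3, 39.1]
ee_rot: [-0.054, 1.57, 0.054]
contact_force: [-0.7, 0.2, -1.6]
width: 0.354
```

```bash
python3 -m crank '[[-1,0.001,0,0,0,0,0],[-0.1,0.001,0,0,0,0,0],[0.4,0.001,0,0,0,0,0],[0.4,0.001,0,0,0,0,0],[0.4,0.001,0,0,0,0,0]]';python3 -m crank '[[0.5,-0.03,0,0,0,0,0],[0.5,-0.08,0,0,0,0,0],[0.5,-0.14,0,0,0,0,0],[0.5,-0.16,0.03,-0.02,0,0,0],[0.5,-0.16,0.09,-0.04,0,0,0]]'
python3 - <<'E'
from h import *
im=bot.camera("wrist");cv2.imwrite("pics/w6.png",im[:,:,::-1])
go([418,181,200],down(np.radians(4)))
E
```

```text
time: 7.0
tool_pos: [549.8, -261.3, 38.3]
ee_rot: [-0.054, 1.57, 0.054]
contact_force: [0.3, -0.2, -0.5]
width: 0.689
time: 7.62
tool_pos: [504.0, -175.2, 200.2]
ee_rot: [-0.053, 1.568, 0.052]
contact_force: [0.1, 1.5, 0.0]
width: 0.753
shift [-1.000e-04  3.556e-01 -5.910e-02] turn [-0.0007  0.0015 -0.0012]
```

View pics/w6.png

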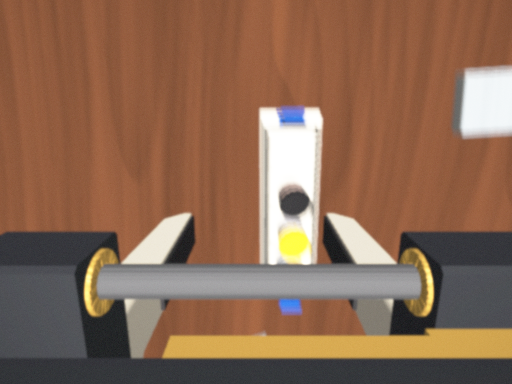

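Yellow stands in cell 3 at (293,243). Next is the red jar.

```bash
python3 -m crank '[[0.6,0,0.06,-0.01,0,0,0],[0.6,0,0.12,-0.02,0,0,0],[0.6,0,0.18,-0.03,0,0,0],[0.6,0,0.24,-0.04,0,0,0],[0.6,0,0.30,-0.055,0,0,0]]';python3 -m crank '[[0.6,0,0.045,0,0,0,0],[0.6,0,0.045,0,0,0,0],[0.6,0,0.045,0,0,0,0],[0.6,0,0.045,0,0,0,0]]'
python3 - <<'E'
from h import *
o=bot.get_obs();im=bot.camera("wrist");cv2.imwrite("pics/w7.png",im[:,:,::-1]);print(o["tool_pos"])
H=hsv(im);h,s,v=H[...,0].astype(int),H[...,1],H[...,2]
for b in blobs(((h<4)|(h>176))&(s>200)&(v>150),100):
    p=plane("wrist",b[1],52,o);print(b,p.round(1));go([p[0],p[1],30],down(np.radians(4)))
E
```

```text
time: 8.3
tool_pos: [427.6, 122.2, 198.5]
ee_rot: [-0.054, 1.57, 0.054]
contact_force: [0.5, 0.6, 0.2]
width: 0.797
time: 8.8
tool_pos: [425.6, 164.5, 198.3]
ee_rot: [-0.053, 1.57, 0.053]
contact_force: [-0.7, -0.2, 0.8]
width: 0.798
[425.55517761 164.50802822 198.34335471]
```

View pics/w7.png

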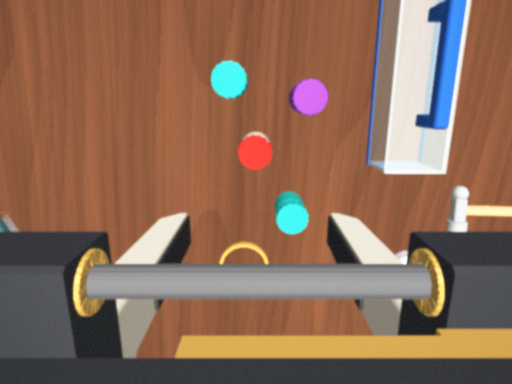

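Red is at (255,151). The look-alikes, turquoise (229,79) and (291,213) and purple (310,97), stay put.

Run:
```python
from h import *
o=bot.get_obs();im=bot.camera("wrist");print(im[151,255])
r=im.astype(int)
for b in blobs((r[...,0]>150)&(r[...,1]<60)&(r[...,2]<60),100):
    p=plane("wrist",b[1],52,o);print(b,p.round(1));go([p[0],p[1]-1.5,30],down(np.radians(4)))
for uv in[(229,79),(310,97),(291,213)]:print(plane("wrist",uv,52,o).round(0)-p.round(0))
```

```text
[255  76  63]Traceback (most recent call last):
  File "<stdin>", line 6, in <module>
NameError: name 'p' is not defined. Did you mean: 'P'?
```

Run:
```python
from h import *
o=bot.get_obs();im=bot.camera("wrist")
r=im.astype(int)
for b in blobs((r[...,0]>180)&(r[...,1]<100)&(r[...,2]<100),300):
    p=plane("wrist",b[1],52,o);print(b,p.round(1));go([p[0],p[1],30],down(np.radians(4)))
for uv in[(229,79),(310,97),(291,213)]:print(plane("wrist",uv,52,o).round(0)-p.round(0))
```

```text
(np.int32(943), array([254.63, 152.82]), array([237, 136,  36,  35], dtype=int32)) [421.4 180.9  52. ]
shift [ 0.1684  0.0165 -0.0031] turn [-0.0023  0.      0.    ]
[-29.  69.   0.]
[50. 58.  0.]
[ 43. -61.   0.]
```

```bash
python3 -m crank '[[0.6,0.03,0.018,-0.003,0,0,0],[0.6,0.08,0.018,-0.003,0,0,0],[0.6,0.13,0.018,-0.003,0,0,0],[0.6,0.168,0.018,-0.003,0,0,0],[0.6,0.168,0.018,-0.003,0,0,0]]'; python3 -m crank '[[-1,0,0,0,0,0,0],[-1,0,0,0,0,0,0],[-1,0,0,0,0,0,0],[-1,0,0,0,0,0,0],[-1,0,0,0,0,0,0]]'; python3 -m crank '[[-1,0,0,0,0,0,0],[-1,-0.04,0,0,0,0,0],[-1,-0.1,0,0,0,0,0],[-1,-0.14,0,0,0,0,0],[-1,-0.14,0,0,0,0,0]]';python3 - <<'E'
from h import *
im=bot.camera("wrist");cv2.imwrite("pics/w8.png",im[:,:,::-1])
go([542,-168,170],down(np.radians(4)))
E
```

```text
time: 9.57
tool_pos: [419.8, 182.2, 28.2]
ee_rot: [-0.055, 1.574, 0.052]
contact_force: [-0.0, -0.4, 0.9]
width: 0.797
time: 10.2
tool_pos: [421.2, 183.2, 30.6]
ee_rot: [-0.054, 1.57, 0.054]
contact_force: [-0.1, -0.5, 1.8]
width: 0.354
time: 10.82
tool_pos: [422.1, 183.6, 173.4]
ee_rot: [-0.053, 1.566, 0.055]
contact_force: [-0.5, 0.3, -1.2]
width: 0.355
shift [ 0.001  -0.3588  0.0961] turn [-0.0008  0.0016 -0.0005]
```

View pics/w8.png

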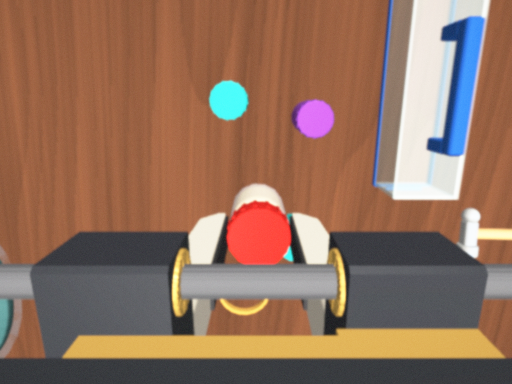

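Red is held, with its cap at (259,233). Now to cell 1.

```bash
python3 -m crank '[[-1,0,-0.06,0.02,0,0,0],[-1,0,-0.12,0.035,0,0,0],[-1,0,-0.18,0.05,0,0,0],[-1,0,-0.24,0.066,0,0,0],[-1,0,-0.30,0.084,0,0,0]]';python3 -m crank '[[-1,0,-0.05,0.014,0,0,0],[-1,0.03,-0.06,0.014,0,0,0],[-1,0.06,-0.06,0.014,0,0,0],[-1,0.075,-0.06,0.014,0,0,0],[-1,0.075,-0.06,0.014,0,0,0]]';python3 -m crank '[[-1,0,0,0,0,0,0],[-1,0,0,0,0,0,0]]'
python3 - <<'E'
from h import *
o=bot.get_obs()
im=bot.camera("wrist");cv2.imwrite("pics/w9.png",im[:,:,::-1])
go([543.3,-168.7,39],down(np.radians(4)))
crop(bot.camera("side"),240,120,340,220,6,"s9.png")
E
```

```text
time: 11.5
tool_pos: [525.2, -112.2, 168.5]
ee_rot: [-0.053, 1.572, 0.055]
contact_force: [0.9, 0.4, 0.5]
width: 0.357
time: 12.12
tool_pos: [542.9, -168.6, 93.8]
ee_rot: [-0.054, 1.573, 0.055]
contact_force: [-0.4, 0.4, 0.4]
width: 0.353
time: 12.38
tool_pos: [544.1, -169.1, 96.5]
ee_rot: [-0.055, 1.569, 0.054]
contact_force: [0.7, 0.3, -0.0]
width: 0.359
shift [ 0.0573  0.0005 -0.0008] turn [-0.0006  0.0013  0.0006]
```

View pics/w9.png

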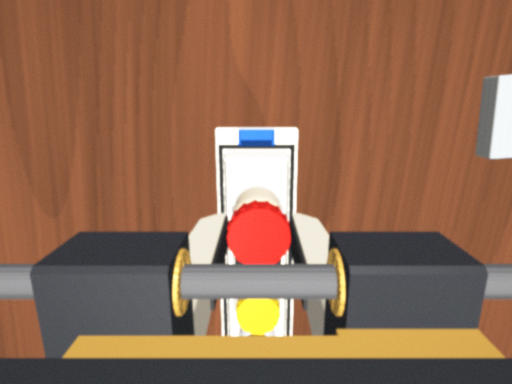

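View pics/s9.png

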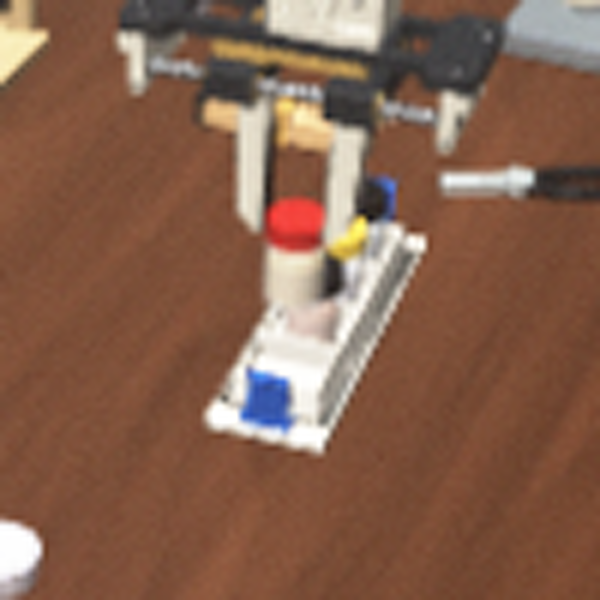

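Run:
```python
from h import *
o=bot.get_obs();yh=np.array([-np.sin(.0698),np.cos(.0698)])
a=plane("wrist",[215.5,126.5],8,o);b=plane("wrist",[298.3,126.5],8,o);m=(a+b)[:2]/2;print(m,np.linalg.norm(a-b),"cell1",m-44*yh,"C",m-113*yh)
p=plane("wrist",[259,233],o["tool_pos"][2]+22,o);print(p)
```

```text
[ 540.22550431 -122.00599532] 67.13793735211716 cell1 [ 543.29421108 -165.89885396] C [ 548.10650125 -234.73083681]
[ 544.67771468 -167.93342787  118.16914665]
```

```bash
python3 -m crank '[[-1,0.015,0.0015,-0.001,0,0,0],[-1,0.03,0.0015,-0.001,0,0,0],[-1,0.04,0.0015,-0.001,0,0,0],[-1,0.05,0.0015,-0.001,0,0,0],[-1,0.05,0.0015,-0.001,0,0,0]]';python3 -m crank '[[-1,0.003,0,0,0,0,0],[-1,0.006,0,0,0,0,0],[-1,0.006,0,0,0,0,0]]'
```

```text
time: 13.1
tool_pos: [542.1, -167.5, 44.4]
ee_rot: [-0.054, 1.571, 0.055]
contact_force: [0.1, 0.4, -1.1]
width: 0.355
time: 13.48
tool_pos: [542.5, -167.7, 39.3]
ee_rot: [-0.054, 1.57, 0.054]
contact_force: [-0.8, -0.1, -0.6]
width: 0.355
```

```bash
python3 -m crank '[[-1,0.001,0,0,0,0,0],[-0.1,0.001,0,0,0,0,0],[0.4,0.001,0,0,0,0,0],[0.4,0.001,0,0,0,0,0],[0.4,0.001,0,0,0,0,0]]';python3 -m crank '[[0.5,-0.04,0,0,0,0,0],[0.5,-0.1,0,0,0,0,0],[0.5,-0.16,-0.05,0.005,0,0,0],[0.5,-0.2,-0.11,0.01,0,0,0],[0.5,-0.22,-0.14,0.01,0,0,0]]'; python3 -m crank '[[0.5,0,0,0,0,0,0],[0.5,0,0,0,0,0,0]]';python3 - <<'E'
from h import *
o=bot.get_obs();print(o["tool_pos"],o["ee_rot"])
im=bot.camera("wrist");cv2.imwrite("pics/w10.png",im[:,:,::-1])
crop(im,190,0,330,240,3,"w10c.png");crop(bot.camera("side"),240,120,340,220,6,"s10.png")
E
```

```text
time: 14.1
tool_pos: [542.5, -167.6, 38.4]
ee_rot: [-0.054, 1.57, 0.054]
contact_force: [0.1, 0.4, -0.1]
width: 0.686
time: 14.72
tool_pos: [562.3, -308.0, 260.0]
ee_rot: [-0.055, 1.569, 0.054]
contact_force: [0.7, 0.3, -0.4]
width: 0.748
time: 14.98
tool_pos: [562.0, -306.3, 257.4]
ee_rot: [-0.053, 1.571, 0.055]
contact_force: [0.3, 0.8, 0.3]
width: 0.747
[ 561.96033839 -306.34235401  257.44500443] [-0.05333711  1.57099381  0.05453641]
```

View pics/w10.png

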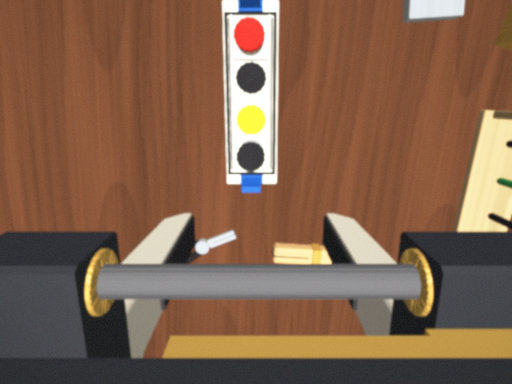

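View pics/s10.png

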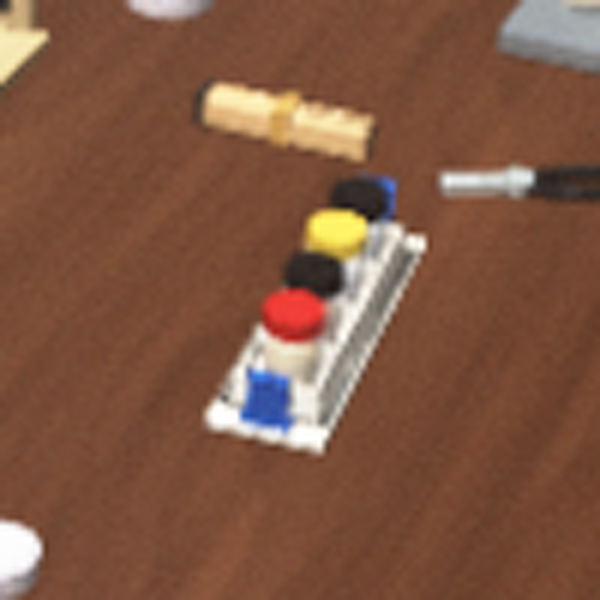

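All four jars stand in line in the case, with caps at (249,34), (251,77), (251,119) and (251,156). Now to measure the case again.

```bash
python3 caseM.py
python3 - <<'E'
from h import *
o=bot.get_obs();im=bot.camera("wrist");r=im.astype(int);H=hsv(im)
for nm,m in dict(red=(r[...,0]>180)&(r[...,1]<100)&(r[...,2]<100),yel=(r[...,0]>180)&(r[...,1]>150)&(r[...,2]<110)).items():
    m[200:]=0
    for b in blobs(m,200):print(nm,b,plane("wrist",b[1],60,o).round(1))
print(proj("wrist",[548,-237,8],o))
E
```

```text
(array([-6.91010383e-02,  4.96644029e+02]), np.int64(52), 52) (array([-7.05629241e-02,  5.66449660e+02]), np.int64(52), 52) yaws [3.95291419 4.03626758]
width 70.15063654707683
centre [ 548.16451498 -237.96647339] yaw 3.994593001626218
1 [ 543.4 -169.1]
2 [ 546.6 -215. ]
3 [ 549.8 -260.9]
4 [ 553.  -306.8]
cap (np.int32(588), array([250.75,  78.34]), array([238,  65,  27,  28], dtype=int32)) [ 547.7 -214.8   60. ]
cap (np.int32(530), array([250.36, 157.19]), array([238, 144,  25,  30], dtype=int32)) [ 552.9 -302.5   60. ]
red (np.int32(744), array([248.93,  35.38]), array([235,  19,  29,  33], dtype=int32)) [ 543.  -171.1   60. ]
yel (np.int32(576), array([250.7 , 120.07]), array([238, 107,  27,  27], dtype=int32)) [ 550.6 -259.9   60. ]
[250.71510454  99.36887993]
```

View pics/w10c.png

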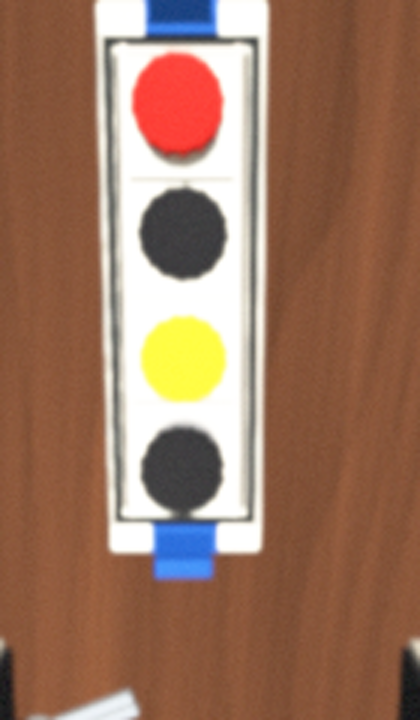

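Run:
```python
from h import *
im=bot.camera("top");crop(im,290,175,380,215,8,"t11.png");crop(im,150,165,225,205,8,"t11b.png")
c=[(170,97),(180,213),(555,73),(565,190)]
q=[plane("top",(270+(a+.0)/6-.4,170+b/6-.4),8) for a,b in c];print(np.round(q,1),np.mean(q,0))
# handle, top view
h=hsv(im)
m=(abs(h[...,0].astype(int)-109)<8)&(h[...,1]>150)&(h[...,2]>80);m[:,:160]=0;m[:,230:]=0;m[:165]=0;m[200:]=0
for b in blobs(m,5):print(b,plane("top",b[1],95))
go([575,275,220],down(np.radians(4)))
```

```text
[[ 571.  -120.2    8. ]
 [ 502.9 -126.2    8. ]
 [ 587.7 -345.6    8. ]
 [ 519.  -350.6    8. ]] [ 545.15588738 -235.64392469    8.        ]
(np.int32(106), array([183.46, 181.5 ]), array([169, 179,  31,   6], dtype=int32)) [572.91829169 270.20811392  95.        ]
(np.int32(5), array([216., 185.]), array([216, 183,   1,   5], dtype=int32)) [562.34587985 160.89039904  95.        ]
shift [0.0381 0.5784 0.0535] turn [ 0.0002 -0.0005 -0.0004]
```

View pics/t11.png

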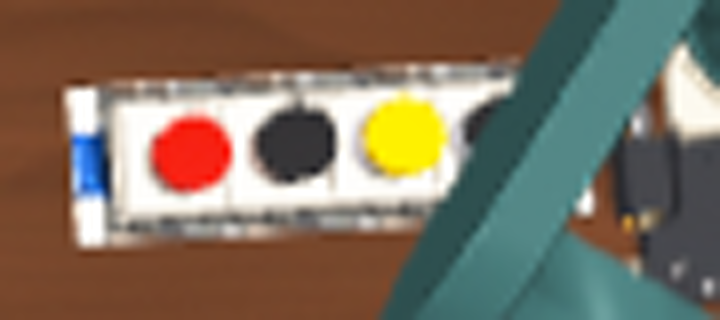

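View pics/t11b.png

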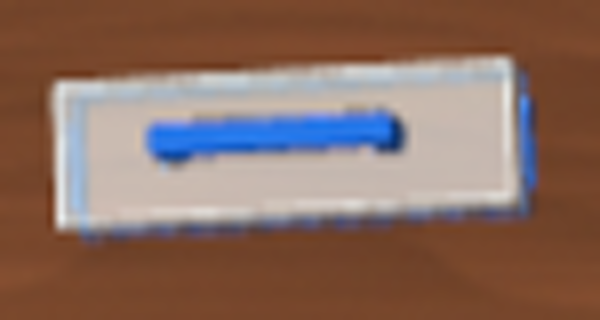

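```bash
python3 -m crank '[[0.5,0,0.06,0.005,0,0,0],[0.5,0,0.12,0.01,0,0,0],[0.5,0,0.18,0.015,0,0,0],[0.5,0,0.24,0.02,0,0,0],[0.5,0,0.30,0.028,0,0,0]]';python3 -m crank '[[0.7,0,0.06,0.005,0,0,0],[0.7,0,0.12,0.01,0,0,0],[0.7,0,0.18,0.015,0,0,0],[0.7,0,0.22,0.02,0,0,0],[0.7,0,0.22,0.02,0,0,0]]';python3 -m crank '[[0.7,0,0,0,0,0,0],[0.7,0,0,0,0,0,0]]';python3 - <<'E'
from h import *
o=bot.get_obs();print(o["tool_pos"],o["ee_rot"])
im=bot.camera("wrist");cv2.imwrite("pics/w12.png",im[:,:,::-1])
E
```

```text
time: 15.85
tool_pos: [568.8, -3.1, 258.4]
ee_rot: [-0.055, 1.57, 0.055]
contact_force: [1.5, 0.9, 0.3]
width: 0.754
time: 16.48
tool_pos: [573.4, 218.2, 257.7]
ee_rot: [-0.057, 1.571, 0.057]
contact_force: [-0.0, -0.6, 0.0]
width: 0.851
time: 16.73
tool_pos: [574.2, 214.6, 258.4]
ee_rot: [-0.053, 1.57, 0.053]
contact_force: [-0.3, 0.5, -0.3]
width: 0.848
[574.16467369 214.6004578  258.44232255] [-0.05349138  1.56997238  0.05344737]
```

View pics/w12.png

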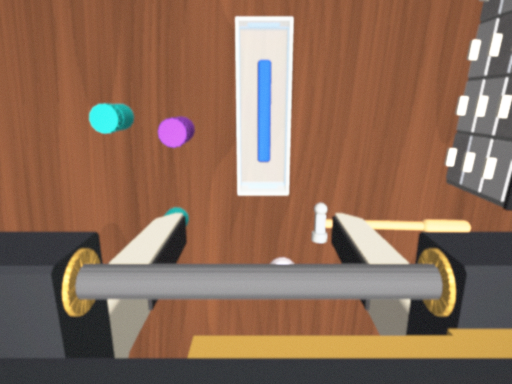

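The handle bar runs from (264,60) to (264,162), with the cover top between rows 17 and 194.

```bash
cat > cov.py <<'E'
from h import *
o=bot.get_obs();im=bot.camera("wrist");H=hsv(im)
m=((abs(H[...,0].astype(int)-109)<8)&(H[...,1]>170)&(H[...,2]>120));m[230:]=0;m[:,:200]=0;m[:,330:]=0
ys,xs=np.nonzero(m)
W=np.array([plane("wrist",(x,y),95,o)[:2] for x,y in zip(xs,ys)])
r=cv2.minAreaRect(W.astype(np.float32));print(r)
c=np.mean(W,0);w,V=np.linalg.eigh(np.cov((W-c).T));v=V[:,1]*np.sign(V[1,1]);yaw=np.arctan2(-v[0],v[1])
print("centre",r[0],c,"yaw",np.degrees(yaw))
# lid white outline, cover top z=58
b=im[...,2].astype(int);mm=((b>140)&(H[...,1]<80)).astype(np.uint8);mm[200:]=0;mm[:,:225]=0;mm[:,:]*=1;mm[:,300:]=0
cs=max(cv2.findContours(mm,cv2.RETR_EXTERNAL,cv2.CHAIN_APPROX_NONE)[0],key=cv2.contourArea)[:,0]
Q=np.array([plane("wrist",p,58,o)[:2] for p in cs],np.float32);rr=cv2.minAreaRect(Q);print("lid",rr)
E
python3 cov.py
```

```text
((576.9183959960938, 270.8287353515625), (10.168035507202148, 99.39682006835938), 3.9053773880004883)
centre (576.9183959960938, 270.8287353515625) [576.46237684 273.49672255] yaw 3.694539482288621
lid ((576.7244262695312, 270.6089782714844), (63.48491668701172, 198.3479766845703), 3.7583167552948)
```

Run:
```python
from h import *
go([576.3,271.5,68],down(np.radians(3.75)))
```

```text
shift [0.1905 0.0566 0.0059] turn [ 0.0025  0.0003 -0.    ]
```

```bash
python3 -m crank '[[0.7,0.0,0.055,0.006,0.003,0,0],[0.7,0.05,0.056,0.006,0.003,0,0],[0.7,0.1,0.056,0.006,0.003,0,0],[0.7,0.14,0.056,0.006,0.003,0,0],[0.7,0.14,0.056,0.006,0.003,0,0]]'
python3 - <<'E'
from h import *
go([576.3,271.5,68],down(np.radians(3.75)))
im=bot.camera("wrist");cv2.imwrite("pics/w13.png",im[:,:,::-1])
crop(bot.camera("side"),160,180,310,310,4,"s13.png")
E
```

```text
time: 17.45
tool_pos: [575.2, 270.6, 115.6]
ee_rot: [-0.053, 1.575, 0.05]
contact_force: [0.3, 0.0, 0.2]
width: 0.845
shift [0.0476 0.0009 0.0014] turn [-0.0002 -0.0045  0.0016]
```

View pics/w13.png

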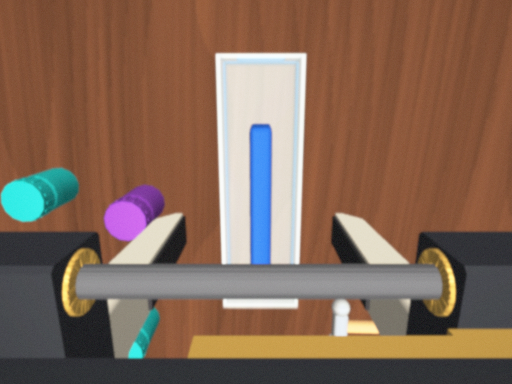

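View pics/s13.png

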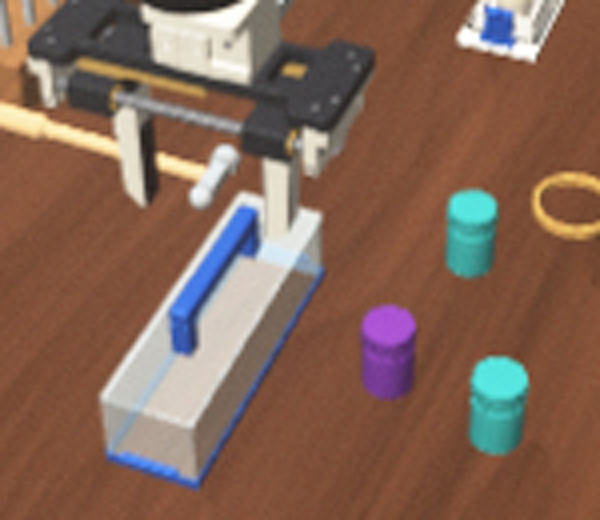

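Run:
```python
from h import *
o=bot.get_obs();print(o["tool_pos"])
a=plane("wrist",(261,53.5),58,o);b=plane("wrist",(260.5,307.5),58,o);c=plane("wrist",(261,124),95,o);print(a,b,(a+b)/2,np.linalg.norm(a-b)); print(c[1]-52)
go([576.3,272,68],down(np.radians(3.75)))
```

```text
[576.87530936 271.549953   120.04176058]
[572.88184431 370.83746378  58.        ] [585.98157023 169.98283231  58.        ] [579.43170727 270.41014804  58.        ] 201.28135980158993
273.17066997900133
shift [ 0.052   0.0005 -0.0006] turn [ 0.      0.0011 -0.0004]
```

```bash
python3 -m crank '[[0.7,0.015,0,0.001,0,0,0],[0.7,0.03,0,0.001,0,0,0],[0.7,0.045,0,0.001,0,0,0],[0.7,0.052,0,0.001,0,0,0],[0.7,0.052,0,0.001,0,0,0]]';python3 -m crank '[[-1,0,0,0,0,0,0],[-1,0,0,0,0,0,0],[-1,0,0,0,0,0,0],[-1,0,0,0,0,0,0],[-1,0,0,0,0,0,0]]';python3 -m crank '[[-1,0,0,0,0,0,0],[-1,0,0,0,0,0,0],[-1,0,0,0,0,0,0]]'
```

```text
time: 18.18
tool_pos: [577.1, 271.7, 65.7]
ee_rot: [-0.052, 1.571, 0.052]
contact_force: [-0.1, 0.2, 0.4]
width: 0.85
time: 18.8
tool_pos: [577.3, 271.8, 66.4]
ee_rot: [-0.052, 1.57, 0.052]
contact_force: [0.1, -0.7, -0.6]
width: 0.363
time: 19.18
tool_pos: [577.2, 271.8, 66.2]
ee_rot: [-0.052, 1.57, 0.052]
contact_force: [-0.9, 0.3, -1.6]
width: 0.144
```

```bash
python3 -m crank '[[-1,0,0,0,0,0,0],[-1,-0.02,0,0,0,0,0],[-1,-0.05,0,0,0,0,0],[-1,-0.09,0,0,0,0,0],[-1,-0.11,0,0,0,0,0]]';python3 -m crank '[[-1,0,0,0,0,0,0],[-1,0,0,0,0,0,0]]';python3 - <<'E'
from h import *
o=bot.get_obs();print(o["width"]*93)
im=bot.camera("wrist");cv2.imwrite("pics/w14.png",im[:,:,::-1])
crop(bot.camera("side"),160,180,310,310,4,"s14.png")
go([547.3,-236.3,180],down(np.radians(4)))
E
```

```text
time: 19.8
tool_pos: [577.9, 272.1, 180.0]
ee_rot: [-0.051, 1.567, 0.053]
contact_force: [0.7, 0.1, -1.6]
width: 0.148
time: 20.05
tool_pos: [576.8, 271.6, 174.8]
ee_rot: [-0.052, 1.572, 0.051]
contact_force: [-0.5, 0.4, -2.0]
width: 0.15
13.942385626084613
shift [-0.0049 -0.5048 -0.0629] turn [-0.0038 -0.0022  0.0007]
```

View pics/w14.png

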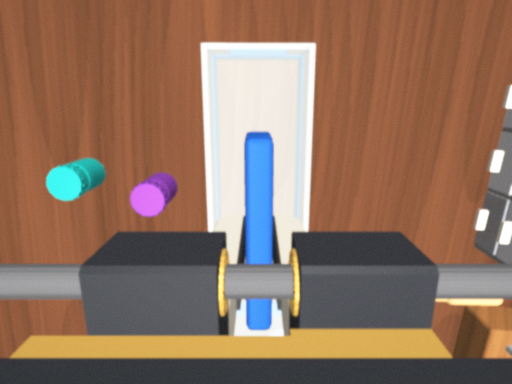

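View pics/s14.png

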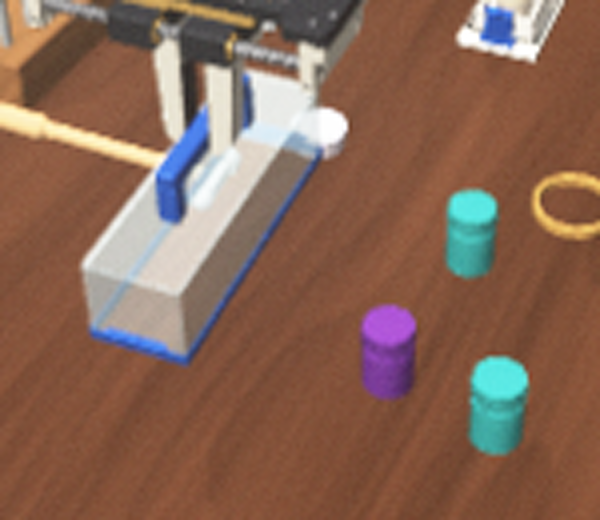

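The cover is lifted level. The bar ends show at rows 131 and 330, and the lid's +y end at row 43. Now its offset from the tool.

Run:
```python
from h import *
o=bot.get_obs();M=R.from_rotvec(o["ee_rot"]).inv();z=o["tool_pos"][2]
f=lambda uv,dz:M.apply(plane("wrist",uv,z+dz,o)-o["tool_pos"])
im=bot.camera("wrist");crop(im,220,120,300,340,3,"w14c.png")
print(f((258.5,131.5),28.8),f((258.5,330),28.8),f((258,43),-8.2)[1]-98.5)
a=f((203,43),-8.2);b=f((314,43),-8.2);print(a,b)
```

```text
[-28.84119771  53.88779245   0.56943803] [-28.76280004 -52.10829374   0.55357581] -0.9925290701106491
[  8.19323377  97.51742974 -29.08768575] [ 8.05983639 97.49733412 30.33609009]
```

View pics/w14c.png

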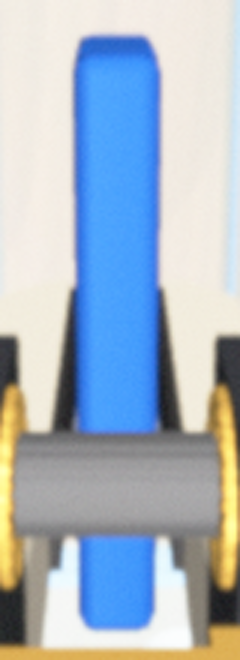

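```bash
python3 -m crank '[[-1,0,-0.03,-0.005,0,0,0],[-1,0,-0.08,-0.01,0,0,0],[-1,0,-0.14,-0.017,0,0,0],[-1,0,-0.20,-0.025,0,0,0],[-1,0,-0.26,-0.033,0,0,0]]';python3 -m crank '[[-1,0,-0.06,-0.007,0,0,0],[-1,0,-0.12,-0.014,0,0,0],[-1,0,-0.17,-0.021,0,0,0],[-1,0,-0.21,-0.026,0,0,0],[-1,0,-0.225,-0.029,0,0,0]]';python3 -m crank '[[-1,0,0,0,0,0,0],[-1,0,0,0,0,0,0]]';python3 - <<'E'
from h import *
go([547.3,-236.3,180],down(np.radians(4)))
im=bot.camera("wrist");cv2.imwrite("pics/w15.png",im[:,:,::-1])
E
```

```text
time: 20.82
tool_pos: [560.9, 8.4, 175.7]
ee_rot: [-0.052, 1.571, 0.052]
contact_force: [0.3, 0.4, -1.2]
width: 0.147
time: 21.45
tool_pos: [546.8, -218.0, 175.4]
ee_rot: [-0.05, 1.571, 0.051]
contact_force: [0.2, 0.7, -2.6]
width: 0.148
time: 21.7
tool_pos: [547.6, -215.1, 176.2]
ee_rot: [-0.052, 1.57, 0.053]
contact_force: [-0.3, 0.9, -1.2]
width: 0.145
shift [-0.0038 -0.0211 -0.0017] turn [-0.0029 -0.0002 -0.0004]
```

View pics/w15.png

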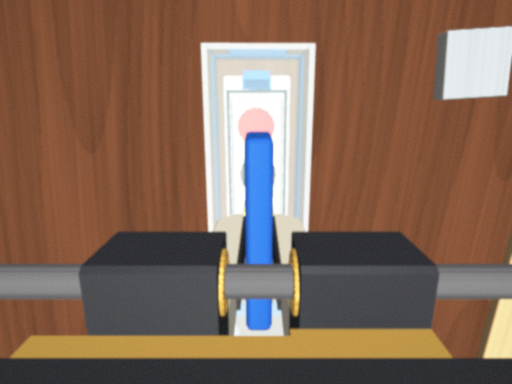

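The case shows through the cover, with the clip at (256,80) and the red cap at (256,125). I'll shift the last 21 mm and look again before lowering.

```bash
python3 -m crank '[[-1,0,-0.015,-0.001,-0.003,0,0],[-1,0,-0.021,-0.0015,-0.003,0,0],[-1,0.018,-0.021,-0.0015,-0.003,0,0],[-1,0.036,-0.021,-0.0015,-0.003,0,0],[-1,0.036,-0.021,-0.0015,-0.003,0,0]]';python3 -m crank '[[-1,0,0,0,0,0,0],[-1,0,0,0,0,0,0]]';python3 - <<'E'
from h import *
go([547.3,-236.3,136],down(np.radians(4)))
im=bot.camera("wrist");cv2.imwrite("pics/w16.png",im[:,:,::-1]);crop(im,190,30,330,240,3,"w16c.png")
crop(bot.camera("side"),240,110,340,220,6,"s16.png")
crop(bot.camera("top"),280,165,380,225,7,"t16.png")
E
```

```text
time: 22.38
tool_pos: [546.4, -236.7, 137.7]
ee_rot: [-0.053, 1.573, 0.056]
contact_force: [-0.1, -0.7, -0.0]
width: 0.147
time: 22.62
tool_pos: [547.6, -237.3, 141.0]
ee_rot: [-0.055, 1.569, 0.054]
contact_force: [0.8, 0.5, -1.8]
width: 0.147
shift [ 0.005   0.001  -0.0002] turn [-0.0007  0.0008  0.0005]
```

View pics/w16c.png

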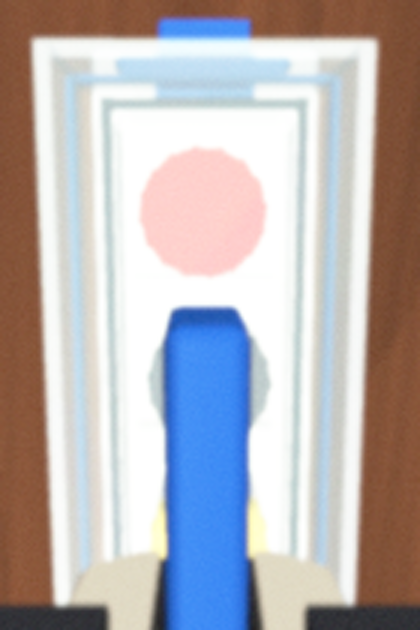

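View pics/s16.png

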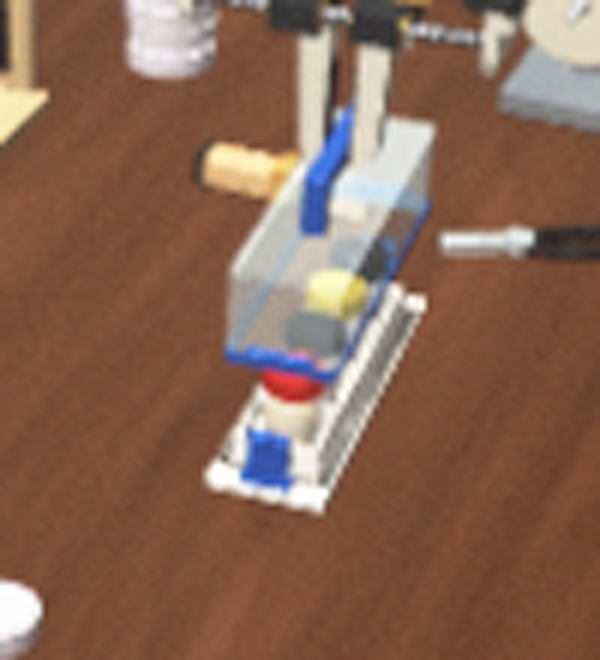

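View pics/t16.png

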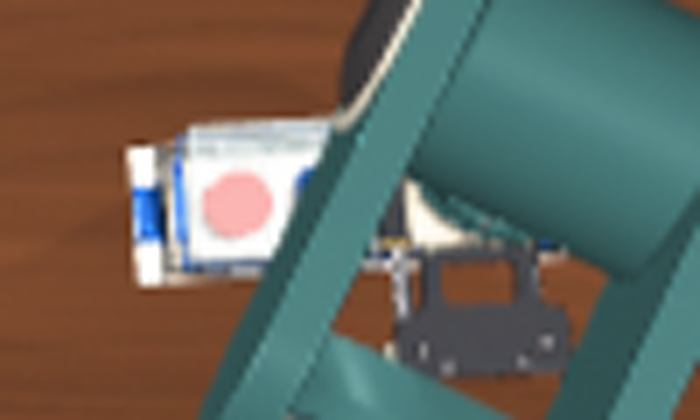

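The cover is centred over the case, and its inner opening clears all four caps. I'll lower it around the jars.

```bash
python3 -m crank '[[-1,0.01,0.001,0,0,0,0],[-1,0.02,0.001,0,0,0,0],[-1,0.03,0.001,0,0,0,0],[-1,0.038,0.001,0,0,0,0],[-1,0.038,0.001,0,0,0,0]]';python3 -m crank '[[-1,0,0,0,0,0,0]]';python3 - <<'E'
from h import *
go([547.3,-236.3,97],down(np.radians(4)))
im=bot.camera("wrist");cv2.imwrite("pics/w17.png",im[:,:,::-1]);crop(im,190,30,330,240,3,"w17c.png")
crop(bot.camera("side"),240,110,340,220,6,"s17.png")
E
```

```text
time: 23.4
tool_pos: [546.9, -236.2, 101.5]
ee_rot: [-0.054, 1.571, 0.055]
contact_force: [-0.2, 0.1, -2.4]
width: 0.15
time: 23.52
tool_pos: [547.4, -236.4, 102.6]
ee_rot: [-0.054, 1.57, 0.054]
contact_force: [-0.2, -0.3, -1.7]
width: 0.146
shift [ 0.0056  0.0001 -0.0001] turn [-0.0008  0.0003  0.0002]
```

View pics/w17c.png

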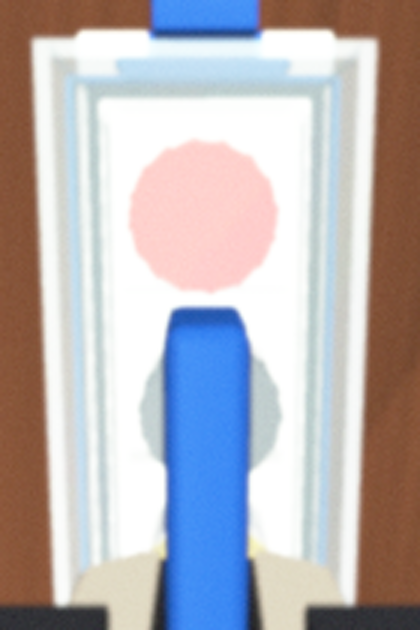

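View pics/s17.png

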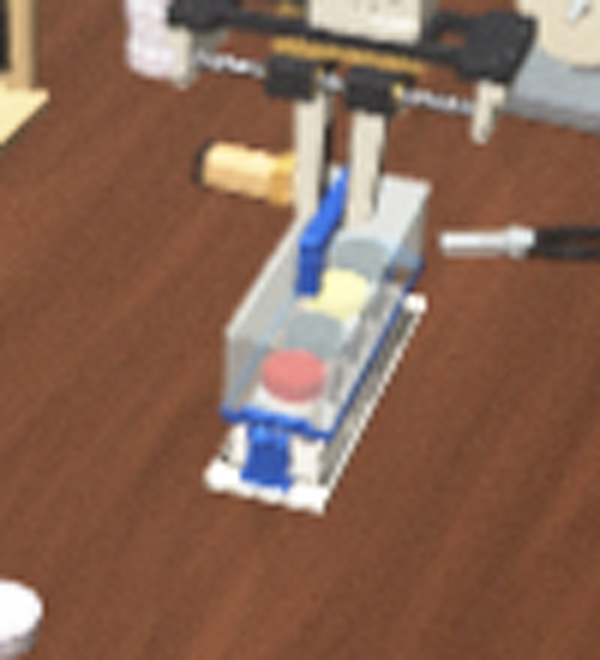

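Run:
```python
from h import *
o=bot.get_obs()
a=plane("wrist",(215,40),8,o);b=plane("wrist",(301,40),8,o);m=(a+b)/2;print(o["tool_pos"],m,np.linalg.norm(a-b),m[:2]-113*np.array([-.0698,.9976]))
```

```text
[ 547.42970112 -236.37450918  102.78275711] [ 540.03158008 -123.17556632    8.        ] 67.1342209919568 [ 547.91898008 -235.90436632]
```

Centred within about 0.5 mm. I'll go down to just above the clips, then press.

```bash
python3 -m crank '[[-1,0.005,0,0,0,0,0],[-1,0.01,0,0,0,0,0],[-1,0.014,0,0,0,0,0],[-1,0.014,0,0,0,0,0]]';python3 -m crank '[[-1,0.002,0,0,0,0,0],[-1,0.004,0,0,0,0,0],[-1,0.004,0,0,0,0,0]]'
```

```text
time: 24.12
tool_pos: [547.1, -236.2, 87.9]
ee_rot: [-0.054, 1.571, 0.054]
contact_force: [-0.2, 0.5, -1.6]
width: 0.148
time: 24.5
tool_pos: [547.4, -236.1, 84.6]
ee_rot: [-0.054, 1.57, 0.054]
contact_force: [0.2, 4.4, 2.9]
width: 0.147
```

```bash
python3 -m crank '[[-1,0.001,0.001,0,0,0,0],[-1,0.002,0.001,0,0,0,0],[-1,0.002,0.001,0,0,0,0]]';python3 -m crank '[[-1,0.001,0,0,0,0,0],[-1,0.002,0,0,0,0,0],[-1,0.002,0,0,0,0,0]]'
```

```text
time: 24.88
tool_pos: [547.3, -235.2, 82.4]
ee_rot: [-0.054, 1.57, 0.054]
contact_force: [-0.9, 5.3, 4.7]
width: 0.146
time: 25.25
tool_pos: [547.5, -235.5, 81.2]
ee_rot: [-0.055, 1.569, 0.054]
contact_force: [-1.7, 4.4, 10.5]
width: 0.146
```

```bash
python3 -m crank '[[-1,0.001,0.0007,0,0,0,0],[-1,0.002,0.0007,0,0,0,0],[-1,0.002,0.0007,0,0,0,0]]';python3 -m crank '[[-1,0.001,0,0,0,0,0],[-1,0.002,0,0,0,0,0],[-1,0.002,0,0,0,0,0]]';python3 -c "
from h import *
o=bot.get_obs();print(o['wrist_torque'],o['contact_force'])
crop(bot.camera('side'),240,110,340,220,6,'s18.png')
im=bot.camera('wrist');crop(im,190,30,330,240,3,'w18c.png')"
```

```text
time: 25.62
tool_pos: [547.6, -234.5, 79.4]
ee_rot: [-0.054, 1.569, 0.054]
contact_force: [-0.6, 6.7, 11.5]
width: 0.147
time: 26.0
tool_pos: [547.8, -233.8, 77.6]
ee_rot: [-0.054, 1.568, 0.055]
contact_force: [-2.2, 13.5, 15.3]
width: 0.148
[2.06126748 0.23537843 0.02820195] [-2.15138446 13.49666355 15.26713753]
```

View pics/s18.png

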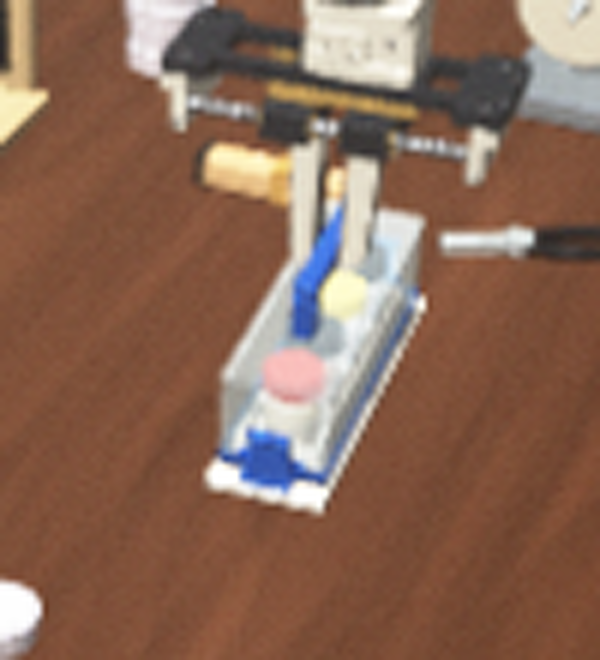

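View pics/w18c.png

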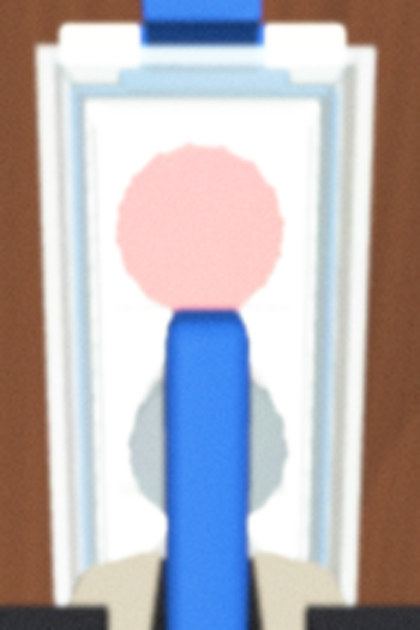

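The +y end is lower (lid edge at crop row 47) and the push has dropped onto the −y clip. I'll keep pressing straight down.

```bash
python3 -m crank '[[-1,0.001,0,0,0,0,0],[-1,0.002,0,0,0,0,0],[-1,0.002,0,0,0,0,0]]';python3 -m crank '[[-1,0.001,0,0,0,0,0],[-1,0.002,0,0,0,0,0],[-1,0.002,0,0,0,0,0]]';python3 -c "
from h import *
o=bot.get_obs();print(o['wrist_torque'],o['contact_force'])
crop(bot.camera('side'),240,110,340,220,6,'s19.png')
im=bot.camera('wrist');crop(im,190,30,330,240,3,'w19c.png')"
```

```text
time: 26.48
tool_pos: [547.0, -234.7, 74.0]
ee_rot: [-0.054, 1.571, 0.054]
contact_force: [0.3, 1.2, 0.4]
width: 0.146
time: 26.85
tool_pos: [547.2, -234.9, 73.8]
ee_rot: [-0.055, 1.57, 0.054]
contact_force: [-6.8, 5.1, 15.8]
width: 0.146
[0.89396228 1.21987672 0.02201491] [-6.84829633  5.09388625 15.75156111]
```

View pics/s19.png

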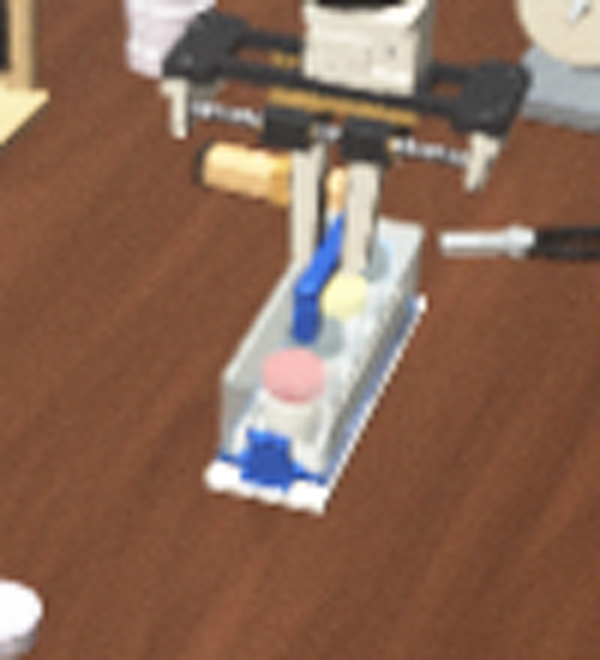

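View pics/w19c.png

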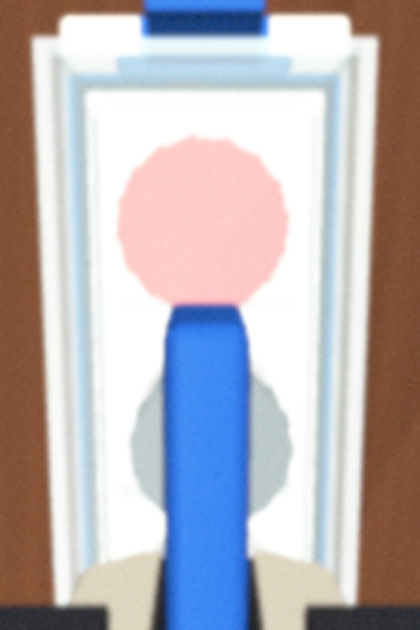

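The push fell to about 0 and then rose stiffly at TCP z 73.8, where the seat was expected. The lid edge is back level at (32–378, row 40). Now I'll press firmly.

```bash
python3 -m crank '[[-1,0.001,0,-0.0007,0,0,0],[-1,0.002,0,-0.0007,0,0,0],[-1,0.002,0,-0.0007,0,0,0],[-1,0.002,0,-0.0007,0,0,0]]'
```

```text
time: 27.45
tool_pos: [547.0, -235.1, 73.6]
ee_rot: [-0.055, 1.568, 0.053]
contact_force: [-12.0, 8.1, 30.5]
width: 0.15
```

```bash
python3 -m crank '[[-1,0,-0.0005,-0.001,0,0,0],[-1,0.0005,-0.0005,-0.001,0,0,0],[-1,0.0005,-0.0005,-0.001,0,0,0],[-1,0.0005,-0.0005,-0.001,0,0,0]]';python3 -c "
from h import *
o=bot.get_obs();print(o['wrist_torque'],o['contact_force'])
crop(bot.camera('side'),240,110,340,220,6,'s20.png');crop(bot.camera('top'),280,165,380,225,7,'t20.png')
im=bot.camera('wrist');cv2.imwrite('pics/w20.png',im[:,:,::-1])"
```

```text
time: 27.95
tool_pos: [546.9, -235.2, 73.6]
ee_rot: [-0.055, 1.566, 0.054]
contact_force: [-5.8, 11.6, 32.5]
width: 0.146
[2.30237904 1.11172119 0.00473676] [-5.81707262 11.59883182 32.48757619]
```

View pics/s20.png

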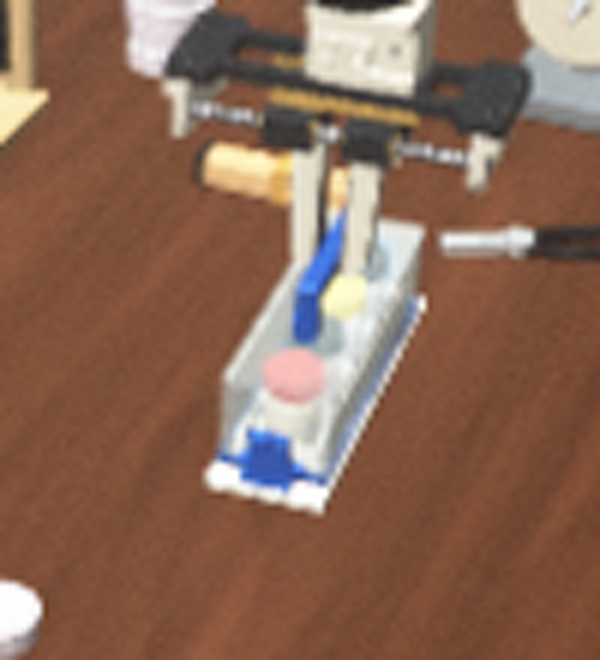

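View pics/w20.png

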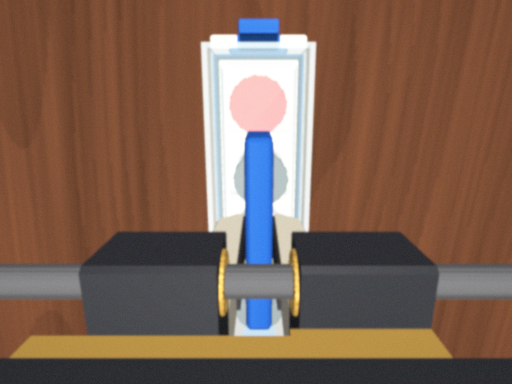

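View pics/t20.png

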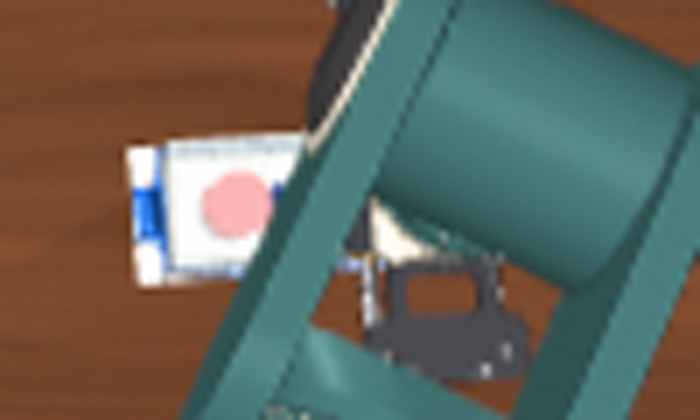

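```bash
python3 -m crank '[[-1,0.0003,0.001,-0.0005,0,0,0],[-1,0.0003,0.001,-0.0005,0,0,0],[-1,0.0003,0.001,-0.0005,0,0,0],[-1,0.0003,0.001,-0.0005,0,0,0],[-1,0.0003,0.001,-0.0005,0,0,0]]';python3 -m crank '[[-1,0,0,0,0,0,0],[-1,0,0,0,0,0,0],[-1,0,0,0,0,0,0],[-1,0,0,0,0,0,0],[-1,0,0,0,0,0,0]]'; python3 -c "
from h import *
print(bot.get_obs()['contact_force'])
crop(bot.camera('side'),240,110,340,220,6,'s21.png')
im=bot.camera('wrist');crop(im,190,10,330,220,3,'w21c.png')"
```

```text
time: 28.72
tool_pos: [546.9, -235.1, 73.6]
ee_rot: [-0.056, 1.564, 0.052]
contact_force: [-1.0, 4.7, 29.9]
width: 0.143
time: 29.35
tool_pos: [546.9, -235.1, 73.5]
ee_rot: [-0.056, 1.564, 0.052]
contact_force: [-0.6, 4.0, 30.8]
width: 0.149
[-0.61139169  3.99495284 30.8138978 ]
```

View pics/w21c.png

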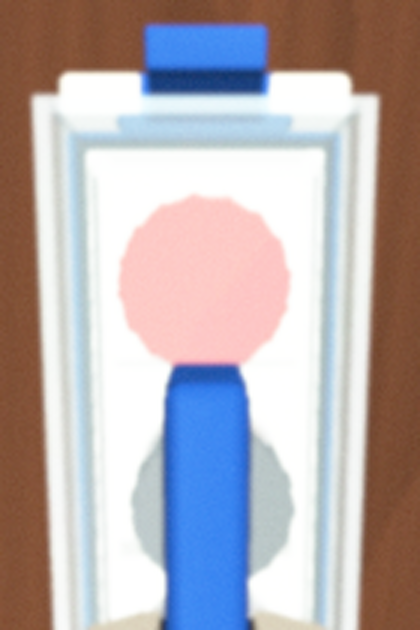

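```bash
python3 -c "
from station import bot
print(bot.finish_job())"
```

```text
the job is handed in; nothing more can be done
None
```

I put the yellow-capped jar in cell 3 and the red-capped jar in cell 1, then lifted the cover by its handle and pressed it onto the case. I handed the job in at about 29.4 s, with the hand still gripping the handle and pressing down at about 31 N.

**Last checks:**
- **Clips:** the push rose to about 15 N, then fell to nearly 0 as the clips gave way.
- **Seating:** the cover then met a stiff stop at tool height 73.8 to 73.5 mm. I expected 74.2 mm, and the small difference is within measurement and grip error. The lid looked level.
- **Jars:** all four were standing in line before the cover went on. The red one and the black one beside it still looked upright through it afterwards.
- **Other things on the bench:** I didn't touch any of them.

**Disagreed or not confirmed:**
- **Uneven seating:** the +y end went down first and the cover tilted about 2° until the −y end followed. Side force reached about 13 N, and was about 4 N at the end.
- **−y clip:** I couldn't see it at the end because the arm and hand hid it. That it snapped is inferred from the force drop and the level lid.
- **Case position:** separate estimates of its y position differed by up to 3 mm, but the last one before lowering agreed with the hand to about 0.5 mm.

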